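Load the amber barrel into the instrument's slotted dock

TASK

Take the amber reagent barrel with the orange foot and cap out of its tray and slide it sideways into the slotted plate of the instrument's dock, its wide foot running under the plate, until the foot is fully home against the seat, which lies out of sight under the plate and is set to a different depth each time. It is thin glass: push gently past the springy cheeks, leave it standing there upright and let go. Leave the other barrels and the bottle where they are.

Things in the scene. Friction and masses are not known exactly. Their poses are not given: they have to be found in the camera images.
- barrel: Amber glass barrel, upright in one bay of the tray. Round body 22 mm in diameter; flat orange disc flange at its foot, 44 mm in diameter, 5 mm thick; orange cap 19 mm in diameter from 68 mm up; 78 mm tall; about 60 g. Origin: centre of the flange's underside; z up along the barrel. Thin glass: breaks above 22 N of pressing in the slot, or 35 N when set down on the apron.
- dock: White dock of a low instrument, fixed. Origin: on the table top, under the barrel's axis in the middle of the range of home places; x points from the slot's mouth to its closed end, z up. Its flat floor, 16 mm above the table and 130 mm wide, carries the flange; from x = -92 to -46 mm it lies open as an apron. A housing 70 mm high and 240 mm wide stands at x = 105 to 225 mm; the rest is 34 mm high or less.
- slot_mouth (a point): Middle of the slot's mouth: at x = -37.5 mm on the dock's x axis, at the height of the plate's top. The bare steel plate starts here (slanted lead-ins reach 9 mm further out). Its underside is 23.5 mm and its top 30.5 mm above the table: a 7.5 mm gap over the floor for the 5 mm flange. The slot runs along the dock's x, 25 mm wide for the 22 mm body.
- slot_end (a point): Middle of the slot's closed end, at x = +25 mm in the dock, plate-top height; the seat stops the barrel before it. Two blue spring cheeks stand 3.5 mm into the slot from its sides (18 mm apart at rest): pushing the body between them takes a steady 2 to 8 N from about x = -35 mm on, until the push rises at the seat. They hold the barrel by friction where it is left and do not pull it in.
- seat (a joint): Sprung pads under the plate, either side of the slot, that the flange's edge meets: 0 = free, 0.003 m = pressed flush with the rigid faces behind, the flange fully home (spring 0.5 to 1.3 N). The faces are set so that the barrel's axis is home anywhere between x = -12 and +12 mm in the dock. It cannot be seen: push until the force climbs some 3 N above the steady drag of the cheeks.
- tray: Grey open tray, fixed, 80 x 255 x 14 mm, with three bays side by side along its y axis, 84 mm apart (centres at y = -84, 0, +84 mm); walls 4 mm, inner floor about 4 mm above the table. Origin: centre of its underside.
- spare_blue: Bystander: barrel of the same shape and size, clear with blue foot and cap, in another bay. Origin: centre of the flange's underside.
- spare_white: Bystander: barrel of the same shape and size, clear with white foot and cap, in the third bay. Origin: centre of the flange's underside.
- bottle: Bystander: white plastic bottle with a blue cap, 56 mm in diameter, 110 mm tall, standing on the table beyond the tray. Origin: centre of its underside.
Not all that is in view belongs to the job. Several things look just like the barrel: the one meant starts farthest to the robot's left.

How it is judged:
By the outcome, as a careful person would: the job done as asked, in the order asked, and still so for the second after the job is handed in, with the robot touching nothing.
It also fails if it takes over 72 s, if anything falls off the work surface, if the arm or the gripper's body presses on something with over 40 N, if the wrist force passes 120 N, or if a joint passes its speed limit or range.

ROBOT

A 7-joint arm with a two-finger parallel gripper is mounted at the origin on the work surface. World frame = base frame: x ahead of the robot, y to its left, z up, the work surface at z = 0. Lengths are in m, angles in rad, forces in N, time in s.
With the tool pointing down it reaches from about 0.4 to 0.875 m from the base axis. Payload 6.5 kg.
Tool frame: the origin (TCP) lies on the centre line of the jaws, within the pads' length; the fingertips stand 25 mm ahead of it and the grasp point (between the pads) lies 6 mm ahead of it (tip_reach is the distance from the TCP to the fingertips, in m); z points along the fingers, y is the direction in which the jaws open and shut (so a half turn about z gives the same grasp; the last joint's range is limited). The gripper opens to 88 mm and grips with 3 to 60 N. Pads are 18 mm wide; open, the fingers measure 123 mm over their backs; the gripper's body (75 mm by 187 mm) begins 45 mm behind the grasp point.
Start: joints at [-1.329, 0.536, -0.004, 1.538, 0.003, 1.067, -0.071], TCP at [0.197, 0.619, 0.264] pointing down, gripper open.
Joint ranges: [-2.7, 2.7], [-0.37, 2.16], [-1.27, 1.26], [0.24, 2.4], [-1.31, 4.45], [0.19, 1.91], [-2.76, 2.76]. Speed limits (rad/s): [2.39, 2.39, 3.14, 3.14, 3.14, 3.14, 3.14].

INTERFACE

Orientations are given as a unit quaternion [x, y, z, w].
In Python, from bench import sense, capture, sign_off, tip_reach gives the robot as it stands. The module is installed in compiled form; this text tells all that it offers.
- The arm moves only by the tool drive_tool, never from a script. Its argument "series" is a list of rows, each an object of numbers: "hand": the opening in per cent of the stroke, from 0 (shut) to 100 (fully open); "dx", "dy", "dz": the shift along the tool's x, y, z in cm; "turn": the turn about the tool's z in rad. A call has 1 to 20 rows; each row is the pose to reach, as a shift and turn from the pose commanded when the call began, along the tool's axes at that moment; what a row does not reach only later rows make up. A row lasts 1/8 s, in which the tool goes at most 62.5 mm and 10.7 degrees, less where a joint would pass 70% of its speed; a pose out of reach is approached as far as the arm can. A call with a gripper value outside its range is refused whole. The fingers move at their own pace and stop on an object; "squeeze" is the grip in N (left out, the last holds). Time passes only in rows, so rows that repeat a pose let the fingers close. It gives the time, the measured TCP pose, the force and the opening at its end, in the units of the state.
- sense(): the state, without advancing time (a new reading comes with each control period).
- capture(name): name is "side" or "top" or "wrist"; returns a dict with "img" (400x640x3 uint8, blue, green, red), "range_z" (400x640 float32, m along the optical axis (not along the pixel's ray), 0 where there is no reading), "camera_matrix" (3x3 intrinsics, pixels), "R" (3x3) and "t" (3): a world point X has camera coordinates R X + t; the wrist camera has in their place "T_tool_cam" (4x4, takes a point from camera to tool coordinates, whose origin is the TCP and whose axes are the flange's). Camera axes: x right, y down, z forward; pixel columns grow to the right and rows downward; lengths in m; the calibration is good to about 2 mm. The wrist camera is an equidistant fisheye: a pixel r from the principal point sees the ray r / f radians off the axis. A picture is of the moment at which its call begins: read the wrist's pose just before it.
- sign_off(): hands the job in, once; it reports no verdict.
The state is a dict: "time": time; "joint_positions": joint angles; "qd": joint speeds; "joint_torque": joint torques, N m; "position": TCP position; "orientation": TCP orientation; "ft_force": force on the tool from outside, world axes, zero at the start; "torque": the same for the moment, N m; "finger_gap": opening from 0.0 (shut) to 1.0 (fully open).
Only numpy, scipy, OpenCV 4.12 (cv2) and the standard library are available. Lean on these libraries where they do the work, as an engineer would, in place of code of your own. Each camera call takes 0.05 s, during which the arm holds its last target.

## Working session

There is one attempt and no reset: what is moved stays moved. The work goes in short steps, Python scripts to look and compute and a tool call to move; the robot and the scene stay as the last step left them, time stands still between calls to the robot, and variables do not carry over. Pictures are saved under pics/ and viewed, and the job is handed in when it is done.

Besides the shell and the picture viewer there is one more tool, called after ">>>" as name([rows], argument=value, ...), one row to a line, values as JSON. drive_tool: Moves the arm, as the interface text tells. Its arguments: {"type":"object","properties":{"series":{"type":"array"},"squeeze":{"type":"number"}},"required":["series"]}

```bash
mkdir -p pics; cat > h.py <<'E'
import numpy as np,cv2
from bench import sense,capture,sign_off,tip_reach
def ray_plane(c,u,v,z):
    K,R,t=np.array(c['camera_matrix']),np.array(c['R']),np.array(c['t'])
    d=R.T@np.linalg.solve(K,[u,v,1.]); o=-R.T@t
    return o+d*(z-o[2])/d[2]
def proj(c,X):
    p=c['R']@np.asarray(X)+c['t']; q=c['camera_matrix']@p; return q[:2]/q[2]
def cloud(c):
    K,R,t=np.array(c['camera_matrix']),np.array(c['R']),np.array(c['t'])
    v,u=np.mgrid[:400,:640]; z=c['range_z']
    P=np.stack([(u-K[0,2])/K[0,0]*z,(v-K[1,2])/K[1,1]*z,z],-1)
    P=(P-t)@R; P[z<=0]=np.nan; return P
E
python3 - <<'E'
from h import *
s=sense();print({k:np.round(v,3) for k,v in s.items()},tip_reach)
import pickle
D={}
for n in('side','top'):
    c=capture(n);cv2.imwrite(f'pics/{n}0.png',c['img']);D[n]=c
    print(n,-np.array(c['R']).T@c['t'],c['camera_matrix'],c['R'])
pickle.dump(D,open('d0.pkl','wb'))
E
```

```text
{'time': np.float64(0.0), 'joint_positions': array([-1.329,  0.537, -0.004,  1.539,  0.003,  1.067, -0.071]), 'qd': array([-0.001,  0.   , -0.001, -0.001, -0.001, -0.   , -0.   ]), 'joint_torque': array([-1.0000e-03, -5.7099e+01,  9.9000e-01, -2.5161e+01, -5.6000e-02,
        1.8000e-02,  0.0000e+00]), 'position': array([0.197, 0.619, 0.263]), 'orientation': array([ 0.153,  0.988, -0.001, -0.   ]), 'ft_force': array([-0.001, -0.193,  0.835]), 'torque': array([-0.035,  0.025, -0.027]), 'finger_gap': np.float64(1.004)} 0.025
side [0.39967794 0.41992627 0.53503702] [[369.41624613   0.         325.65456837]
 [  0.         369.41624613 199.48575124]
 [  0.           0.           1.        ]] [[-0.93918061 -0.34275336  0.02144574]
 [-0.24604802  0.62800364 -0.73828978]
 [ 0.2395833  -0.69866413 -0.67414263]]
top [ 0.35486299 -0.06914666  1.19024721] [[486.63392693   0.         319.61127087]
 [  0.         486.63392693 205.30386102]
 [  0.           0.           1.        ]] [[-0.0038175  -0.9999672   0.00714333]
 [-0.9810343   0.00236065 -0.19381986]
 [ 0.19379664 -0.00774776 -0.98101113]]
```

View pics/side0.png

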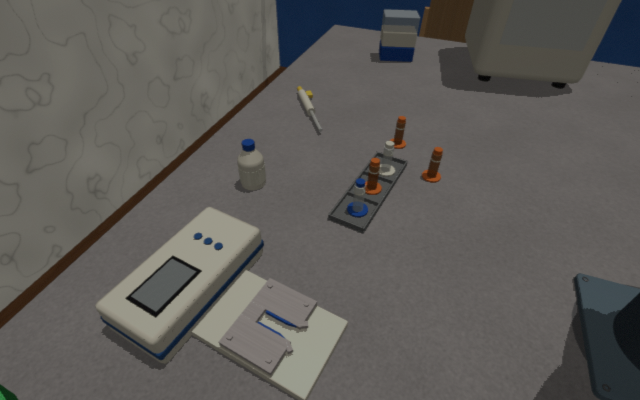

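View pics/top0.png

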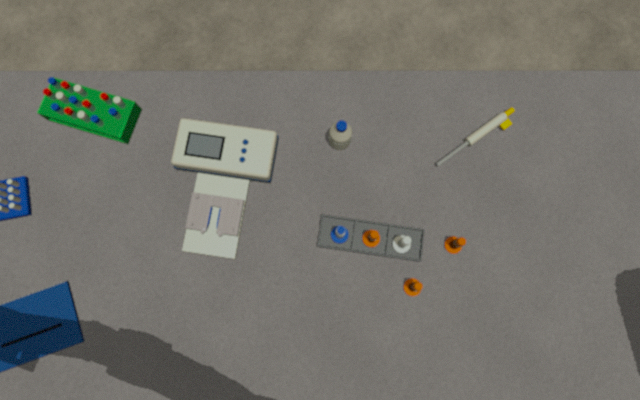

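The orange-footed candidates in the top view are (371,238), in the tray's middle bay, and the loose ones at (413,287) and (455,244). World +y is image-left, so the tray one is farthest left and is also the one in the tray. I'll confirm that in a crop and measure.

```bash
python3 - <<'E'
from h import *
import pickle
D=pickle.load(open('d0.pkl','rb'))
c=D['top'];im=c['img']
a=cv2.resize(im[200:310,300:480],None,fx=4.4,fy=4.4,interpolation=cv2.INTER_CUBIC);cv2.imwrite('pics/crop_tray.png',a)
a=cv2.resize(im[160:265,165:290],None,fx=5.5,fy=5.5,interpolation=cv2.INTER_CUBIC);cv2.imwrite('pics/crop_dock.png',a)
s=D['side']['img'];cv2.imwrite('pics/crop_docks.png',cv2.resize(s[265:395,185:355],None,fx=4.5,fy=4.5,interpolation=cv2.INTER_CUBIC))
cv2.imwrite('pics/crop_trays.png',cv2.resize(s[105:235,320:460],None,fx=4.5,fy=4.5,interpolation=cv2.INTER_CUBIC))
# orange blobs
for n in D:
    c=D[n];h=cv2.cvtColor(c['img'],cv2.COLOR_BGR2HSV)
    m=cv2.inRange(h,(3,150,80),(16,255,255));P=cloud(c)
    k,l,st,ce=cv2.connectedComponentsWithStats(m)
    for i in range(1,k):
        if st[i,4]>25:
            q=P[l==i];print(n,st[i],ce[i].round(1),np.nanmedian(q,0).round(3),np.nanmin(q[:,2]).round(3),np.nanmax(q[:,2]).round(3), ray_plane(c,*ce[i],.04).round(3))
E
```

```text
side [399 116   7   5  27] [401.8 118. ] [ 0.491 -0.401  0.077] 0.074 0.078 [ 0.498 -0.467  0.04 ]
side [394 140  12   8  51] [400.5 144.6] [ 0.48  -0.394  0.004] 0.001 0.006 [ 0.476 -0.341  0.04 ]
side [434 147   9   8  40] [438.2 149.7] [ 0.389 -0.296  0.077] 0.068 0.079 [ 0.388 -0.354  0.04 ]
side [371 158   9   6  44] [375.1 160.5] [ 0.507 -0.2    0.081] 0.078 0.082 [ 0.516 -0.257  0.04 ]
side [422 170  19  12 109] [430.8 176.6] [ 0.388 -0.29   0.004] 0.0 0.013 [ 0.39  -0.245  0.04 ]
side [366 183  15  12  95] [373.9 189.8] [ 0.497 -0.192  0.008] 0.004 0.013 [ 0.493 -0.157  0.04 ]
top [60 81  9  8 35] [64.5 84.5] [0.872 0.538 0.087] 0.052 0.093 [0.894 0.564 0.04 ]
top [100  93   8   7  27] [103.5  95.9] [0.844 0.442 0.087] 0.08 0.092 [0.864 0.464 0.04 ]
top [ 82 100   9   8  32] [ 85.5 103. ] [0.825 0.485 0.086] 0.08 0.092 [0.845 0.507 0.04 ]
top [ 64 107   9   8  31] [ 67.3 110.7] [0.806 0.526 0.086] 0.079 0.092 [0.824 0.551 0.04 ]
top [363 230  17  17 147] [370.1 237.5] [ 0.503 -0.197  0.012] 0.003 0.085 [ 0.504 -0.198  0.04 ]
top [445 236  21  18 199] [454.1 243.7] [ 0.488 -0.399  0.009] -0.001 0.084 [ 0.488 -0.398  0.04 ]
top [404 278  18  18 138] [411.6 286. ] [ 0.391 -0.294  0.008] -0.0 0.084 [ 0.389 -0.292  0.04 ]
```

View pics/crop_tray.png

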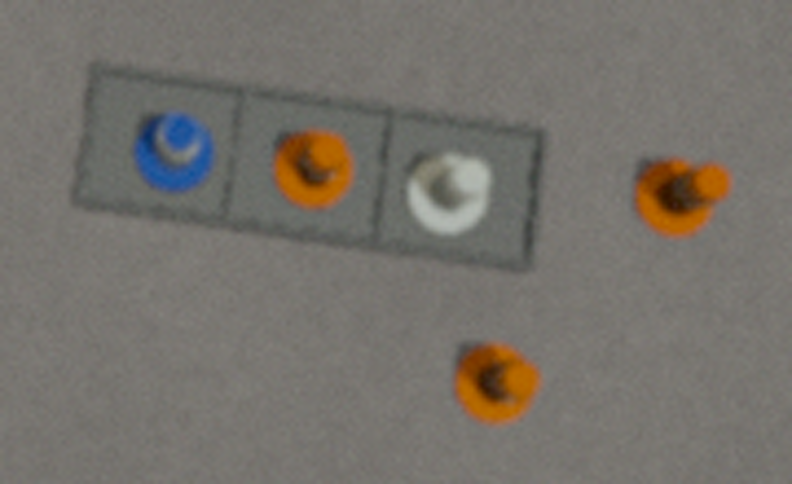

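View pics/crop_dock.png

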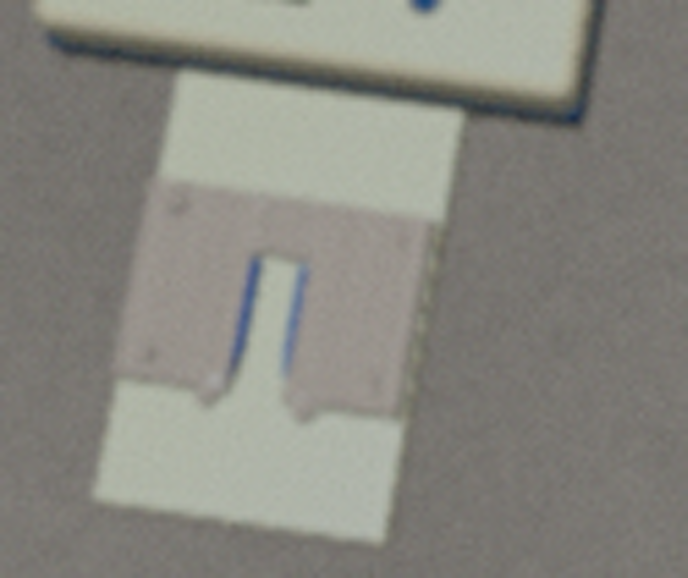

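View pics/crop_docks.png

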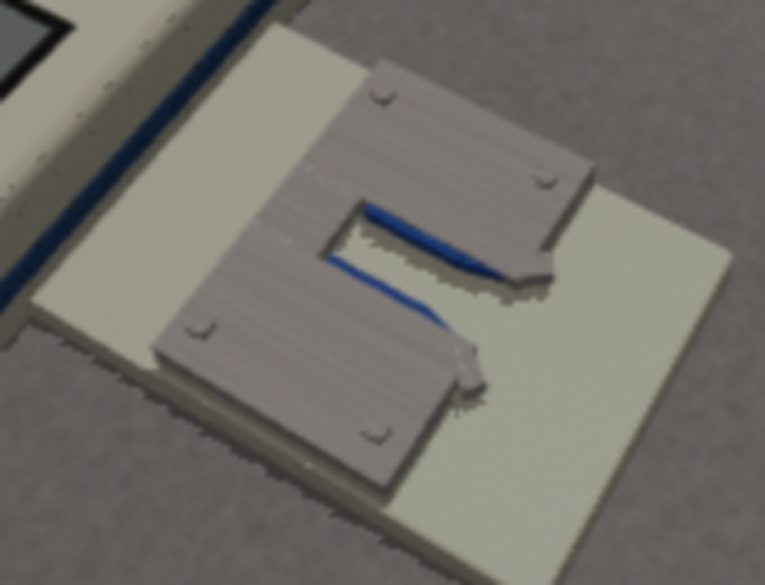

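View pics/crop_trays.png

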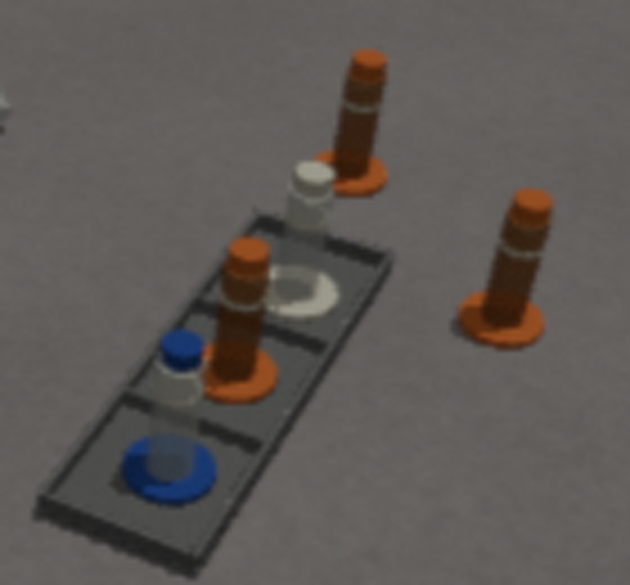

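The crops confirm the target: the tray's middle barrel has an amber body and an orange foot and cap, while the two loose ones lie farther right (smaller y). The dock slot opens toward the robot, with its mouth near top px (212,232). Next I measure the barrel axis and the slot.

```bash
python3 - <<'E'
from h import *
import pickle
D=pickle.load(open('d0.pkl','rb'))
T,S=D['top'],D['side']
def pt(c,off,f,x,y,z): return ray_plane(c,off[0]+(x+.5)/f-.5,off[1]+(y+.5)/f-.5,z)[:2].round(4)
t=lambda x,y,z:pt(T,(165,160),5.5,x,y,z); s=lambda x,y,z:pt(S,(185,265),4.5,x,y,z)
tt=lambda x,y,z:pt(T,(300,200),4.4,x,y,z); ts=lambda x,y,z:pt(S,(320,105),4.5,x,y,z)
P=.0305
print('plate corners LF,RF,RB,LB top',t(115,378,P),t(397,417,P),t(443,222,P),t(152,180,P))
print(' side',s(592,167,P),s(385,490,P),s(155,350,P),s(378,62,P))
print('end top',t(262,253,P),t(308,262,P),'side',s(362,203,P),s(322,257,P))
print('apron front L,R top',t(95,498,.016),t(385,543,.016),'side',s(733,257,.016))
print('lead-in tips top',t(207,402,P),t(302,420,P),'side',s(552,275,P),s(482,388,P))
print('flange top',tt(314,168,.009),'cap top',tt(325,153,.082),'side flange',ts(238,373,.009),'cap',ts(250,250,.082))
print('tray TL,TR,BR,BL',tt(93,65,.014),tt(545,130,.014),tt(530,268,.014),tt(76,205,.014))
E
```

```text
plate corners LF,RF,RB,LB top [0.5284 0.2441] [0.5109 0.1205] [0.5977 0.1028] [0.617  0.2321]
 side [0.512  0.1237] [0.53  0.247] [0.6167 0.2335] [0.6003 0.1109]
end top [0.5839 0.1821] [0.5798 0.1617] side [0.5796 0.1643] [0.5828 0.1867]
apron front L,R top [0.4775 0.2541] [0.4574 0.1265] side [0.4578 0.1307]
lead-in tips top [0.5177 0.2035] [0.5097 0.1618] side [0.5097 0.1659] [0.5157 0.2086]
flange top [ 0.507  -0.2037] cap top [ 0.5054 -0.2013] side flange [ 0.5041 -0.1996] cap [ 0.5066 -0.2003]
tray TL,TR,BR,BL [ 0.5645 -0.0811] [ 0.5272 -0.3321] [ 0.4508 -0.3204] [ 0.4862 -0.0714]
```

>>> drive_tool([
  {"dx": -38.2,"dy": -33.4,"dz": 0,"turn": -0.158,"hand": 50},
  {"dx": -38.2,"dy": -33.4,"dz": 0,"turn": -0.158,"hand": 50},
  {"dx": -38.2,"dy": -33.4,"dz": 0,"turn": -0.158,"hand": 50},
  {"dx": -38.2,"dy": -33.4,"dz": 0,"turn": -0.158,"hand": 50},
  {"dx": -38.2,"dy": -33.4,"dz": 0,"turn": -0.158,"hand": 50},
  {"dx": -38.2,"dy": -33.4,"dz": 0,"turn": -0.158,"hand": 50},
  {"dx": -38.2,"dy": -33.4,"dz": 0,"turn": -0.158,"hand": 50},
  {"dx": -38.2,"dy": -33.4,"dz": 0,"turn": -0.158,"hand": 50},
  {"dx": -38.2,"dy": -33.4,"dz": 0,"turn": -0.158,"hand": 50},
  {"dx": -38.2,"dy": -33.4,"dz": 0,"turn": -0.158,"hand": 50},
  {"dx": -38.2,"dy": -33.4,"dz": 0,"turn": -0.158,"hand": 50},
  {"dx": -38.2,"dy": -33.4,"dz": 0,"turn": -0.158,"hand": 50},
])

```text
time: 1.6
position: [0.459, 0.1869, 0.2636]
orientation: [0.073, 0.997, 0.0, -0.0]
ft_force: [0.2, -0.0, -0.6]
finger_gap: 0.496
```

```bash
cat >> h.py <<'E'
from scipy.spatial.transform import Rotation as Ro
def wcap(name):
    s=sense();c=capture('wrist');cv2.imwrite(f'pics/{name}.png',c['img'])
    c['s']=dict(position=np.array(s['position']),orientation=np.array(s['orientation']))
    import pickle;pickle.dump(c,open(name+'.pkl','wb'));return c
def wload(name):
    import pickle;return pickle.load(open(name+'.pkl','rb'))
def wray(c,u,v,z):
    K=c['camera_matrix'];a=(u-K[0,2])/K[0,0];b=(v-K[1,2])/K[1,1];r=np.hypot(a,b)
    d=np.array([np.sin(r)*a/r,np.sin(r)*b/r,np.cos(r)]) if r>0 else np.array([0,0,1.])
    R=Ro.from_quat(c['s']['orientation']).as_matrix();T=c['T_tool_cam']
    o=R@T[:3,3]+c['s']['position'];d=R@T[:3,:3]@d
    return o+d*(z-o[2])/d[2]
def wproj(c,X):
    R=Ro.from_quat(c['s']['orientation']).as_matrix();T=c['T_tool_cam']
    p=R.T@(np.asarray(X)-c['s']['position']);p=T[:3,:3].T@(p-T[:3,3])
    th=np.arctan2(np.hypot(*p[:2]),p[2]);q=p[:2]/np.hypot(*p[:2])*th
    K=c['camera_matrix'];return np.array([K[0,0]*q[0]+K[0,2],K[1,1]*q[1]+K[1,2]])
E
python3 - <<'E'
from h import *
s=sense();print({k:np.round(v,4) for k,v in s.items()})
c=wcap('w1');print(c['T_tool_cam'].round(3),c['camera_matrix'])
E
```

```text
{'time': np.float64(1.6), 'joint_positions': array([-0.5917,  0.2731,  0.1361,  1.9458, -0.0463,  0.9259,  0.9911]), 'qd': array([ 0.0028,  0.0003,  0.0089, -0.0001,  0.0002, -0.0005, -0.0004]), 'joint_torque': array([ 1.41600e-01, -3.91728e+01,  1.58060e+00, -2.28787e+01,
       -1.24000e-02,  7.52000e-02, -6.90000e-03]), 'position': array([0.459 , 0.1869, 0.2636]), 'orientation': array([ 7.340e-02,  9.973e-01,  1.000e-04, -2.000e-04]), 'ft_force': array([ 0.151 , -0.0145, -0.5823]), 'torque': array([ 0.0481, -0.0013,  0.0311]), 'finger_gap': np.float64(0.4959)}
[[-0.001 -0.948 -0.32   0.082]
 [ 1.    -0.001  0.    -0.001]
 [-0.001 -0.32   0.948 -0.122]
 [ 0.     0.     0.     1.   ]] [[309.70691629   0.         319.30706177]
 [  0.         309.70691629 200.00999389]
 [  0.           0.           1.        ]]
```

View pics/w1.png

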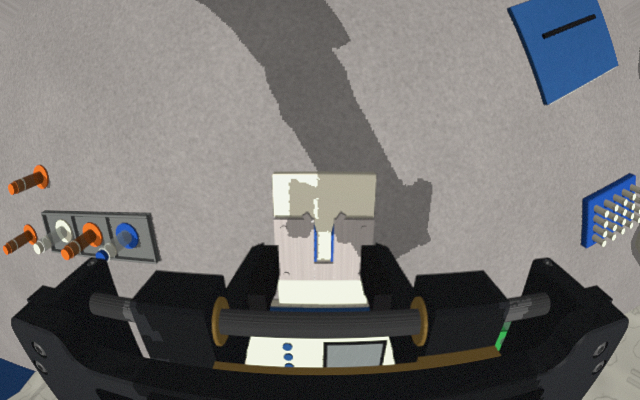

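```bash
python3 - <<'E'
from h import *
c=wload('w1')
cv2.imwrite('pics/w1c.png',cv2.resize(c['img'][165:285,260:390],None,fx=5,fy=5,interpolation=cv2.INTER_CUBIC))
E
```

```text
(no output)
```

View pics/w1c.png

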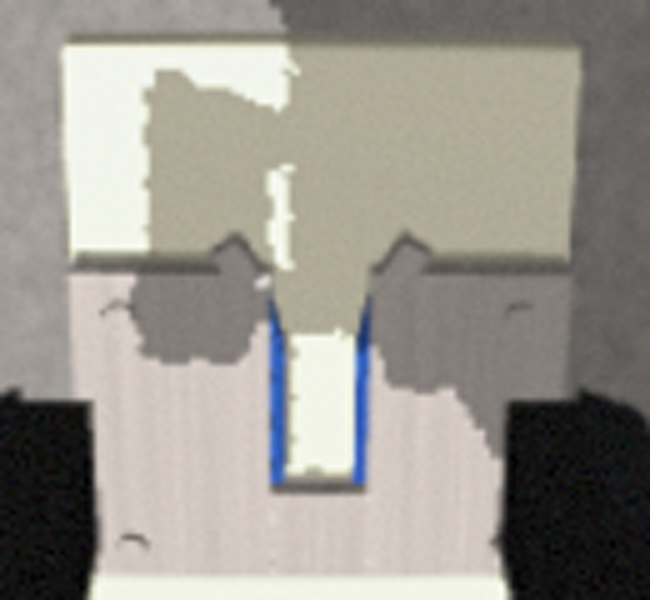

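```bash
python3 - <<'E'
from h import *
c=wload('w1')
w=lambda x,y,z:wray(c,260+(x+.5)/5-.5,165+(y+.5)/5-.5,z)[:2]
P=.0305
M={}
for n,a in dict(end=((271,487),(367,487)),mouth=((271,268),(373,268)),tips=((235,235),(406,235)),pl=((70,268),(570,268)),).items():
    p=[w(*q,P) for q in a];print(n,np.round(p,4),'mid',np.mean(p,0).round(4),'w',np.linalg.norm(p[1]-p[0]).round(4));M[n]=np.mean(p,0)
p=[w(62,44,.016),w(580,46,.016)];print('apron',np.round(p,4),np.mean(p,0).round(4),np.linalg.norm(p[1]-p[0]));M['ap']=np.mean(p,0)
for a,b in (('ap','end'),('tips','end'),('ap','pl'),('mouth','end')):
    d=M[b]-M[a];print(a,b,np.degrees(np.arctan2(d[1],d[0])).round(2),np.linalg.norm(d).round(4))
# barrel in wrist view, flange/cap
t=lambda u,v,z:wray(c,u,v,z)[:2].round(4)
E
```

```text
end [[0.5799 0.1603]
 [0.5837 0.1852]] mid [0.5818 0.1727] w 0.0253
mouth [[0.5183 0.1699]
 [0.5221 0.1948]] mid [0.5202 0.1823] w 0.0252
tips [[0.5084 0.1625]
 [0.5146 0.204 ]] mid [0.5115 0.1832] w 0.0419
pl [[0.5111 0.1204]
 [0.5296 0.2436]] mid [0.5203 0.182 ] w 0.1246
apron [[0.4578 0.1267]
 [0.4771 0.2535]] [0.4675 0.1901] 0.12821162625944213
ap end -8.64 0.1156
tips end -8.49 0.0711
ap pl -8.74 0.0535
mouth end -8.86 0.0623
```

>>> drive_tool([
  {"dx": -4.3,"dy": -37.8,"dz": 4,"hand": 50},
  {"dx": -4.3,"dy": -37.8,"dz": 4,"hand": 50},
  {"dx": -4.3,"dy": -37.8,"dz": 4,"hand": 50},
  {"dx": -4.3,"dy": -37.8,"dz": 4,"hand": 50},
  {"dx": -4.3,"dy": -37.8,"dz": 4,"hand": 50},
  {"dx": -4.3,"dy": -37.8,"dz": 4,"hand": 50},
  {"dx": -4.3,"dy": -37.8,"dz": 4,"hand": 50},
  {"dx": -4.3,"dy": -37.8,"dz": 4,"hand": 50},
  {"dx": -4.3,"dy": -37.8,"dz": 4,"hand": 50},
  {"dx": -4.3,"dy": -37.8,"dz": 4,"hand": 50},
])

```text
validation failed for argument at $.se...
```

```bash
python3 - <<'E'
from h import *
c=wcap('w2');print(c['s'])
print(wproj(c,[.5055,-.2018,.009]),wproj(c,[.5055,-.2018,.082]))
cv2.imwrite('pics/w2c.png',cv2.resize(c['img'][140:300,220:420],None,fx=4,fy=3.75,interpolation=cv2.INTER_CUBIC))
E
```

```text
{'position': array([0.45922039, 0.18664946, 0.26367785]), 'orientation': array([ 7.36387610e-02,  9.97284969e-01,  1.10723524e-04, -1.05138300e-04])}
[ 92.25718538 233.52604732] [ 65.52378951 253.21081559]
```

View pics/w2c.png

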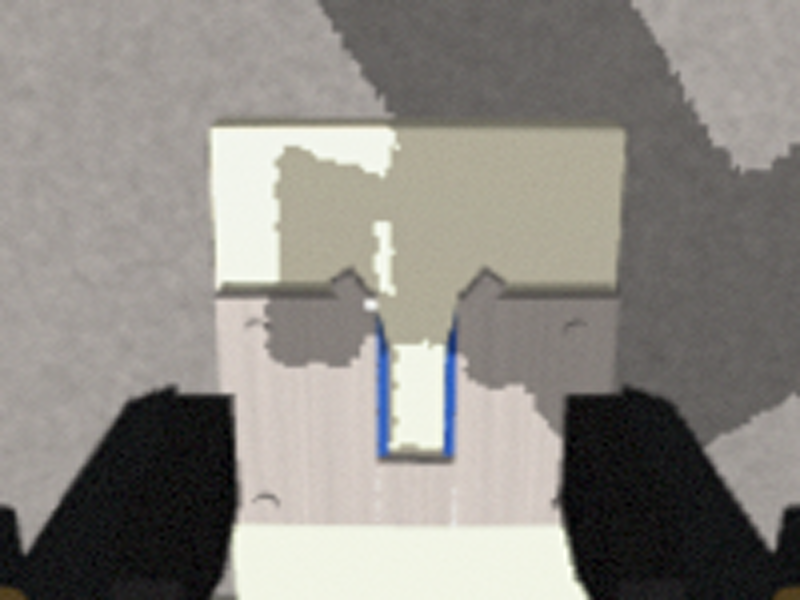

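The move was refused and the arm stayed put. The likely cause is the missing "turn" field, so I'm retrying with every field filled in.

>>> drive_tool([
  {"dx": -4.3,"dy": -37.8,"dz": 4,"turn": 0,"hand": 50},
  {"dx": -4.3,"dy": -37.8,"dz": 4,"turn": 0,"hand": 50},
  {"dx": -4.3,"dy": -37.8,"dz": 4,"turn": 0,"hand": 50},
  {"dx": -4.3,"dy": -37.8,"dz": 4,"turn": 0,"hand": 50},
  {"dx": -4.3,"dy": -37.8,"dz": 4,"turn": 0,"hand": 50},
  {"dx": -4.3,"dy": -37.8,"dz": 4,"turn": 0,"hand": 50},
  {"dx": -4.3,"dy": -37.8,"dz": 4,"turn": 0,"hand": 50},
  {"dx": -4.3,"dy": -37.8,"dz": 4,"turn": 0,"hand": 50},
  {"dx": -4.3,"dy": -37.8,"dz": 4,"turn": 0,"hand": 50},
  {"dx": -4.3,"dy": -37.8,"dz": 4,"turn": 0,"hand": 50},
])

```text
time: 2.95
position: [0.4464, -0.1932, 0.2238]
orientation: [0.073, 0.997, 0.0, 0.0]
ft_force: [-0.5, -0.4, 0.5]
finger_gap: 0.497
```

```bash
python3 - <<'E'
from h import *
c=wcap('w3');print(c['s'])
print(wproj(c,[.5055,-.2018,.009]),wproj(c,[.5055,-.2018,.082]))
h=cv2.cvtColor(c['img'],cv2.COLOR_BGR2HSV)
m=cv2.inRange(h,(3,150,80),(16,255,255))
k,l,st,ce=cv2.connectedComponentsWithStats(m)
for i in range(1,k):
    if st[i,4]>50: print(st[i],ce[i])
cv2.imwrite('pics/w3c.png',cv2.resize(c['img'][140:300,220:420],None,fx=4,fy=3.75,interpolation=cv2.INTER_CUBIC))
E
```

```text
{'position': array([ 0.44637957, -0.19315577,  0.22382738]), 'orientation': array([7.34161391e-02, 9.97301349e-01, 2.76779389e-04, 1.13347560e-04])}
[320.47207274 222.7850993 ] [320.83385675 252.17907158]
[ 187  121   51   39 1237] [213.68229588 141.46887631]
[300 207  37  31 839] [318.13230036 221.8784267 ]
[149 215  32  31 673] [165.51708767 230.40267459]
[308 235  21  28 461] [317.85900217 248.7527115 ]
[133 242  23  22 322] [143.23913043 252.52795031]
```

View pics/w3c.png

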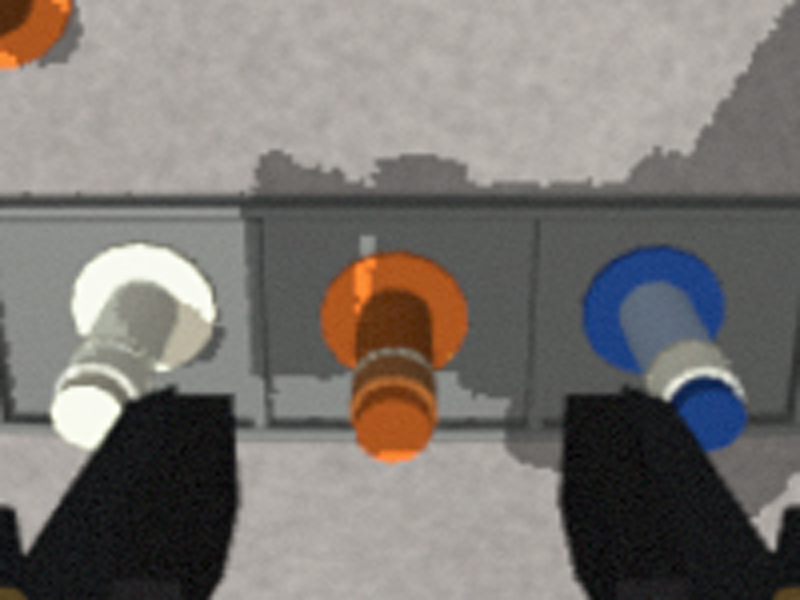

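```bash
python3 - <<'E'
from h import *
c=wload('w3')
w=lambda x,y,z:wray(c,220+(x+.5)/4-.5,140+(y+.5)/3.75-.5,z)[:2].round(4)
print('fl',w(394.5,316,.009),'L',w(321,318,.009),'R',w(468,318,.009),'far',w(397,251,.009))
print('cap',w(393,427,.082),'near',w(393,462,.082),'L,R',w(350,420,.082),w(436,420,.082))
print('white',w(143,305,.009),'blue',w(654,307,.009))
E
```

```text
fl [ 0.5065 -0.2046] L [ 0.504  -0.2262] R [ 0.5104 -0.1832] far [ 0.4851 -0.2007]
cap [ 0.5065 -0.2048] near [ 0.5169 -0.2064] L,R [ 0.503  -0.2147] [ 0.506  -0.1943]
white [ 0.4921 -0.2783] blue [ 0.5153 -0.1276]
```

>>> drive_tool([
  {"dx": -6.1,"dy": -0.2,"dz": 4,"turn": 0.004,"hand": 50},
  {"dx": -6.1,"dy": -0.2,"dz": 8,"turn": 0.004,"hand": 50},
  {"dx": -6.1,"dy": -0.2,"dz": 8,"turn": 0.004,"hand": 50},
  {"dx": -6.1,"dy": -0.2,"dz": 11,"turn": 0.004,"hand": 50},
  {"dx": -6.1,"dy": -0.2,"dz": 14,"turn": 0.004,"hand": 50},
  {"dx": -6.1,"dy": -0.2,"dz": 16,"turn": 0.004,"hand": 50},
  {"dx": -6.1,"dy": -0.2,"dz": 17.4,"turn": 0.004,"hand": 50},
  {"dx": -6.1,"dy": -0.2,"dz": 17.4,"turn": 0.004,"hand": 50},
  {"dx": -6.1,"dy": -0.2,"dz": 17.4,"turn": 0.004,"hand": 50},
  {"dx": -6.1,"dy": -0.2,"dz": 17.4,"turn": 0.004,"hand": 50},
])

```text
time: 4.25
position: [0.5065, -0.206, 0.0506]
orientation: [0.077, 0.997, -0.0, 0.001]
ft_force: [0.2, 0.3, 0.2]
finger_gap: 0.502
```

```bash
python3 - <<'E'
from h import *
c=wcap('w4');print(c['s'])
c=capture('side');cv2.imwrite('pics/s4.png',cv2.resize(c['img'][60:260,260:500],None,fx=3,fy=3))
E
```

```text
{'position': array([ 0.50649187, -0.20602631,  0.050623  ]), 'orientation': array([ 7.68012675e-02,  9.97046165e-01, -1.43814489e-04,  7.00071966e-04])}
```

View pics/w4.png

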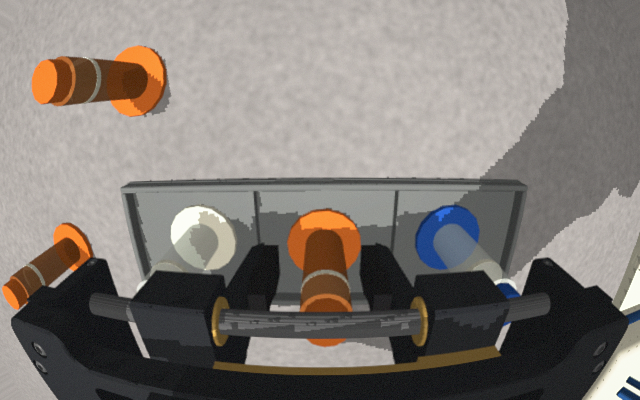

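View pics/s4.png

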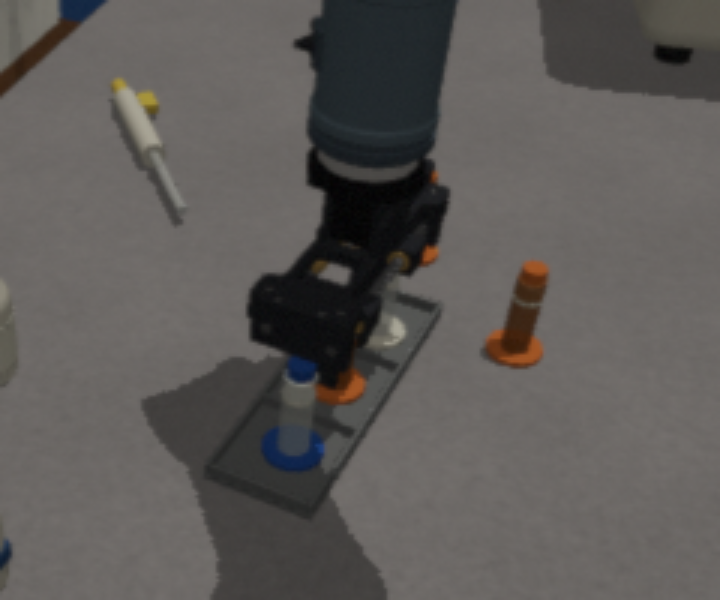

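The barrel stands between the fingers at px (325,260), about 1.4 mm off centre, with both neighbours clear. I shift 1 mm toward it and close.

>>> drive_tool([
  {"dx": 0,"dy": 0.1,"dz": 0,"turn": 0,"hand": 50},
  {"dx": 0,"dy": 0.1,"dz": 0,"turn": 0,"hand": 10},
  {"dx": 0,"dy": 0.1,"dz": 0,"turn": 0,"hand": 10},
  {"dx": 0,"dy": 0.1,"dz": 0,"turn": 0,"hand": 10},
  {"dx": 0,"dy": 0.1,"dz": 0,"turn": 0,"hand": 10},
  {"dx": 0,"dy": 0.1,"dz": 0,"turn": 0,"hand": 10},
  {"dx": 0,"dy": 0.1,"dz": 0,"turn": 0,"hand": 10},
  {"dx": 0,"dy": 0.1,"dz": 0,"turn": 0,"hand": 10},
], squeeze=25)

```text
time: 5.35
position: [0.5061, -0.2048, 0.0497]
orientation: [0.077, 0.997, 0.0, -0.0]
ft_force: [0.7, 0.1, -0.8]
finger_gap: 0.243
```

>>> drive_tool([
  {"dx": 0,"dy": 0,"dz": -2,"turn": 0,"hand": 10},
  {"dx": 0,"dy": 0,"dz": -6,"turn": 0,"hand": 10},
  {"dx": 0,"dy": 0,"dz": -10,"turn": 0,"hand": 10},
  {"dx": 0.8,"dy": 3.8,"dz": -10,"turn": 0,"hand": 10},
  {"dx": 1.8,"dy": 9,"dz": -10,"turn": 0,"hand": 10},
  {"dx": 2.9,"dy": 14.4,"dz": -10,"turn": 0,"hand": 10},
  {"dx": 4,"dy": 19.8,"dz": -10,"turn": 0,"hand": 10},
  {"dx": 5.1,"dy": 25.2,"dz": -10,"turn": 0,"hand": 10},
  {"dx": 6.2,"dy": 30.6,"dz": -10,"turn": 0,"hand": 10},
  {"dx": 7.2,"dy": 35.2,"dz": -10,"turn": 0,"hand": 10},
  {"dx": 7.8,"dy": 38.4,"dz": -10,"turn": 0,"hand": 10},
  {"dx": 7.8,"dy": 38.4,"dz": -8,"turn": 0,"hand": 10},
  {"dx": 7.8,"dy": 38.4,"dz": -6,"turn": 0,"hand": 10},
  {"dx": 7.8,"dy": 38.4,"dz": -4,"turn": 0,"hand": 10},
  {"dx": 7.8,"dy": 38.4,"dz": -4,"turn": 0,"hand": 10},
  {"dx": 7.8,"dy": 38.4,"dz": -4,"turn": 0,"hand": 10},
])

```text
time: 7.35
position: [0.4884, 0.1866, 0.0909]
orientation: [0.077, 0.997, 0.0, 0.001]
ft_force: [0.5, 0.1, -1.1]
finger_gap: 0.241
```

```bash
python3 - <<'E'
from h import *
c=wcap('w5');print(c['s'])
cv2.imwrite('pics/w5c.png',cv2.resize(c['img'][130:300,220:420],None,fx=4,fy=3.5,interpolation=cv2.INTER_CUBIC))
c=capture('side');cv2.imwrite('pics/s5.png',cv2.resize(c['img'][240:400,160:400],None,fx=3.3,fy=3.3,interpolation=cv2.INTER_CUBIC))
E
```

```text
{'position': array([0.48843508, 0.18662771, 0.09093606]), 'orientation': array([7.69532608e-02, 9.97034458e-01, 2.99754825e-04, 6.28607141e-04])}
```

View pics/w5c.png

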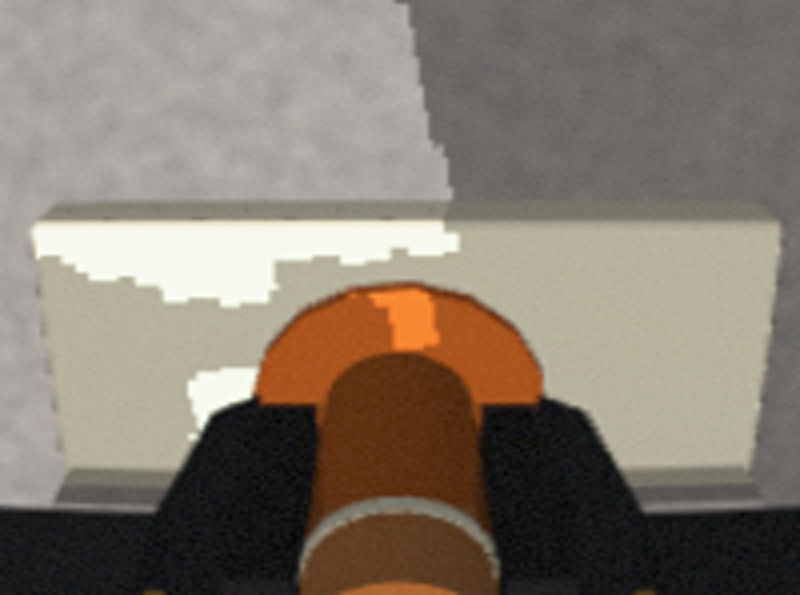

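View pics/s5.png

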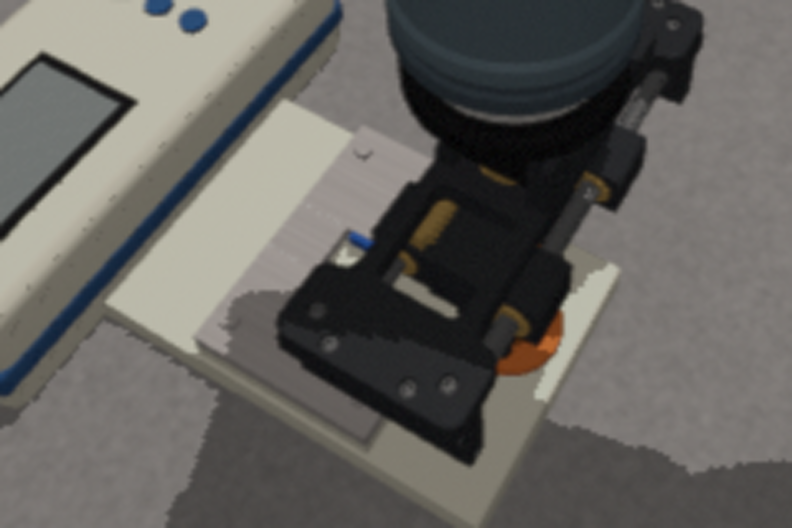

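```bash
python3 - <<'E'
from h import *
c=wload('w5')
w=lambda x,y,z:wray(c,220+(x+.5)/4-.5,130+(y+.5)/3.5-.5,z)[:2]
O=np.array([.5571,.1765]);a=np.radians(-8.65);R=np.array([[np.cos(a),np.sin(a)],[-np.sin(a),np.cos(a)]])
d=lambda p:(R@(p-O)*1000).round(1)
z=.0502
print('L',d(w(255,395,z)),'R',d(w(544,395,z)),'far',d(w(400,283,z)),'TCP',d(c['s']['position'][:2]))
print('apron corners',d(w(33,226,.016)),d(w(779,226,.016)))
print('body L,R at z~.06',d(w(325,395,.06)),d(w(474,395,.06)))
E
```

```text
L [-70.5 -22.8] R [-70.2  19.6] far [-90.5  -1.5] TCP [-69.4  -0.3]
apron corners [-89.6 -64.3] [-89.   63.8]
body L,R at z~.06 [-75.4 -11.8] [-75.3   8.6]
```

>>> drive_tool([
  {"dx": 0,"dy": 0.13,"dz": 1,"turn": 0,"hand": 10},
  {"dx": 0,"dy": 0.13,"dz": 2,"turn": 0,"hand": 10},
  {"dx": 0,"dy": 0.13,"dz": 2.6,"turn": 0,"hand": 10},
  {"dx": 0,"dy": 0.13,"dz": 2.6,"turn": 0,"hand": 10},
  {"dx": 0,"dy": 0.13,"dz": 2.6,"turn": 0,"hand": 10},
])

```text
time: 8.07
position: [0.4881, 0.1878, 0.0637]
orientation: [0.077, 0.997, -0.0, 0.0]
ft_force: [0.1, -0.0, -0.2]
finger_gap: 0.243
```

>>> drive_tool([
  {"dx": 0,"dy": 0,"dz": 0.1,"turn": 0,"hand": 10},
  {"dx": 0,"dy": 0,"dz": 0.15,"turn": 0,"hand": 10},
  {"dx": 0,"dy": 0,"dz": 0.15,"turn": 0,"hand": 10},
])

```text
time: 8.45
position: [0.488, 0.1879, 0.0623]
orientation: [0.077, 0.997, 0.0, 0.0]
ft_force: [0.5, 0.0, -0.1]
finger_gap: 0.24
```

>>> drive_tool([
  {"dx": 0,"dy": 0,"dz": 0.05,"turn": 0,"hand": 10},
  {"dx": 0,"dy": 0,"dz": 0.05,"turn": 0,"hand": 10},
])

```text
time: 8.7
position: [0.488, 0.1878, 0.0617]
orientation: [0.077, 0.997, -0.0, -0.0]
ft_force: [-0.1, -0.2, -0.2]
finger_gap: 0.238
```

>>> drive_tool([
  {"dx": 0,"dy": 0,"dz": 0.05,"turn": 0,"hand": 10},
  {"dx": 0,"dy": 0,"dz": 0.05,"turn": 0,"hand": 10},
])

```text
time: 8.95
position: [0.488, 0.1878, 0.0617]
orientation: [0.077, 0.997, 0.0, -0.0]
ft_force: [-1.9, -0.3, 5.7]
finger_gap: 0.244
```

```bash
python3 - <<'E'
from h import *
c=wcap('w6');print(c['s'],sense()['ft_force'])
cv2.imwrite('pics/w6c.png',cv2.resize(c['img'][130:300,220:420],None,fx=4,fy=3.5,interpolation=cv2.INTER_CUBIC))
E
```

```text
{'position': array([0.48803732, 0.1878464 , 0.06165639]), 'orientation': array([ 7.68379680e-02,  9.97043589e-01,  8.99878436e-05, -3.02177608e-05])} [-1.50495485 -0.62688997  6.50570715]
```

View pics/w6c.png

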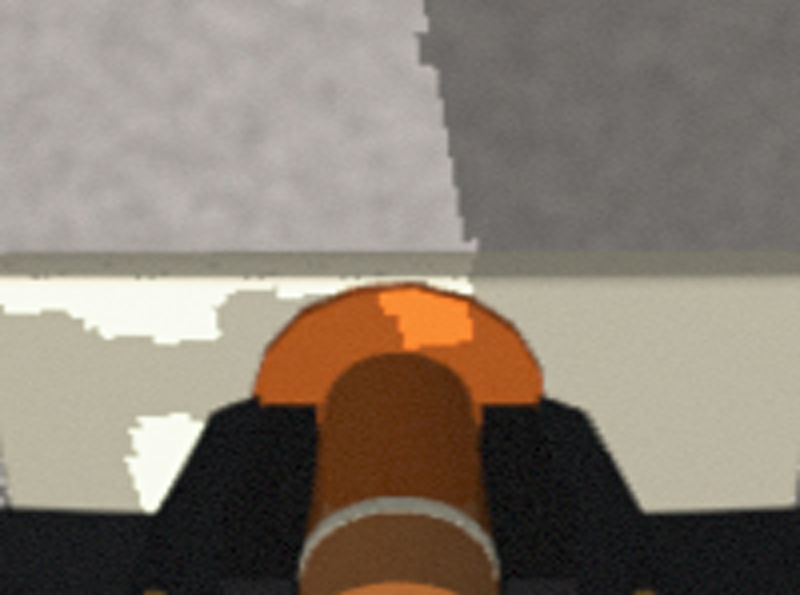

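```bash
python3 - <<'E'
from h import *
c=wload('w6')
cv2.imwrite('pics/w6d.png',cv2.resize(c['img'][190:280,200:440],None,fx=3.3,fy=5,interpolation=cv2.INTER_CUBIC))
E
```

```text
(no output)
```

View pics/w6d.png

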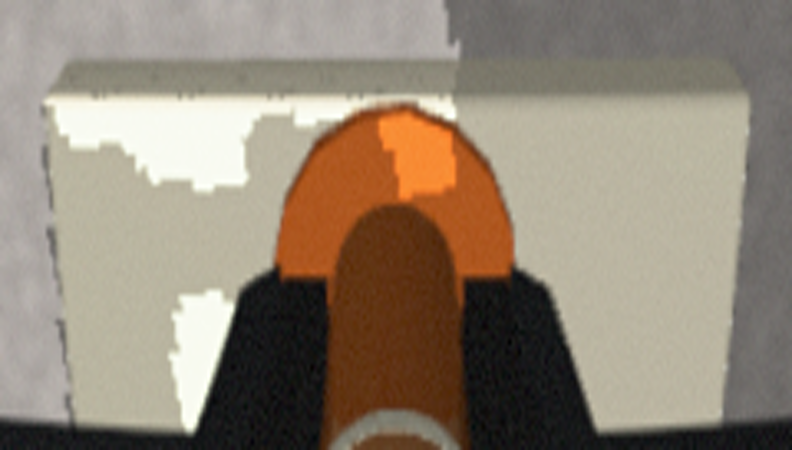

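>>> drive_tool([
  {"dx": 0,"dy": 0,"dz": -0.12,"turn": 0,"hand": 10},
  {"dx": 0,"dy": 0,"dz": -0.12,"turn": 0,"hand": 10},
])

```text
time: 9.25
position: [0.4881, 0.1879, 0.0624]
orientation: [0.077, 0.997, 0.0, 0.0]
ft_force: [-0.4, 0.2, -0.9]
finger_gap: 0.245
```

>>> drive_tool([
  {"dx": -0.5,"dy": 0.03,"dz": 0,"turn": 0,"hand": 10},
  {"dx": -1,"dy": 0.04,"dz": 0,"turn": 0,"hand": 10},
  {"dx": -1.5,"dy": 0.04,"dz": 0,"turn": 0,"hand": 10},
  {"dx": -2,"dy": 0.04,"dz": 0,"turn": 0,"hand": 10},
  {"dx": -2.3,"dy": 0.04,"dz": 0,"turn": 0,"hand": 10},
  {"dx": -2.3,"dy": 0.04,"dz": 0,"turn": 0,"hand": 10},
])

```text
time: 10.0
position: [0.511, 0.1846, 0.0624]
orientation: [0.077, 0.997, -0.0, 0.0]
ft_force: [-0.7, 0.2, -0.8]
finger_gap: 0.239
```

>>> drive_tool([
  {"dx": -0.2,"dy": 0,"dz": 0,"turn": 0,"hand": 10},
  {"dx": -0.4,"dy": 0,"dz": 0,"turn": 0,"hand": 10},
  {"dx": -0.5,"dy": 0,"dz": 0,"turn": 0,"hand": 10},
  {"dx": -0.5,"dy": 0,"dz": 0,"turn": 0,"hand": 10},
])

```text
time: 10.5
position: [0.5158, 0.184, 0.0624]
orientation: [0.077, 0.997, 0.0, 0.0]
ft_force: [-0.4, -0.6, -0.7]
finger_gap: 0.242
```

>>> drive_tool([
  {"dx": -0.15,"dy": 0.01,"dz": 0,"turn": 0,"hand": 10},
  {"dx": -0.3,"dy": 0.01,"dz": 0,"turn": 0,"hand": 10},
  {"dx": -0.4,"dy": 0.01,"dz": 0,"turn": 0,"hand": 10},
  {"dx": -0.4,"dy": 0.01,"dz": 0,"turn": 0,"hand": 10},
])

```text
time: 11.0
position: [0.5198, 0.1834, 0.0624]
orientation: [0.077, 0.997, -0.0, 0.0]
ft_force: [-0.4, -0.3, -0.2]
finger_gap: 0.244
```

>>> drive_tool([
  {"dx": -0.1,"dy": 0,"dz": 0,"turn": 0,"hand": 10},
  {"dx": -0.2,"dy": 0,"dz": 0,"turn": 0,"hand": 10},
  {"dx": -0.3,"dy": 0,"dz": 0,"turn": 0,"hand": 10},
])

```text
time: 11.38
position: [0.5228, 0.183, 0.0624]
orientation: [0.077, 0.997, 0.0, 0.0]
ft_force: [-0.1, -1.3, -0.1]
finger_gap: 0.242
```

>>> drive_tool([
  {"dx": -0.1,"dy": 0,"dz": 0,"turn": 0,"hand": 10},
  {"dx": -0.2,"dy": 0,"dz": 0,"turn": 0,"hand": 10},
  {"dx": -0.3,"dy": 0,"dz": 0,"turn": 0,"hand": 10},
])

```text
time: 11.75
position: [0.5257, 0.1825, 0.0624]
orientation: [0.077, 0.997, -0.0, 0.0]
ft_force: [-0.2, -0.9, -0.1]
finger_gap: 0.242
```

>>> drive_tool([
  {"dx": -0.1,"dy": 0,"dz": 0,"turn": 0,"hand": 10},
  {"dx": -0.2,"dy": 0,"dz": 0,"turn": 0,"hand": 10},
  {"dx": -0.3,"dy": 0,"dz": 0,"turn": 0,"hand": 10},
])

```text
time: 12.12
position: [0.5287, 0.182, 0.0624]
orientation: [0.077, 0.997, -0.0, 0.0]
ft_force: [-0.3, 0.1, -0.7]
finger_gap: 0.24
```

>>> drive_tool([
  {"dx": -0.1,"dy": 0,"dz": 0,"turn": 0,"hand": 10},
  {"dx": -0.2,"dy": 0,"dz": 0,"turn": 0,"hand": 10},
  {"dx": -0.3,"dy": 0,"dz": 0,"turn": 0,"hand": 10},
])

```text
time: 12.5
position: [0.5315, 0.1817, 0.0624]
orientation: [0.077, 0.997, 0.0, -0.0]
ft_force: [-0.2, 0.7, -0.4]
finger_gap: 0.245
```

>>> drive_tool([
  {"dx": -0.1,"dy": 0,"dz": 0,"turn": 0,"hand": 10},
  {"dx": -0.2,"dy": 0,"dz": 0,"turn": 0,"hand": 10},
  {"dx": -0.3,"dy": 0,"dz": 0,"turn": 0,"hand": 10},
])

```text
time: 12.88
position: [0.5332, 0.1813, 0.062]
orientation: [0.077, 0.997, -0.0, -0.001]
ft_force: [-5.6, 0.9, -1.0]
finger_gap: 0.241
```

```bash
python3 - <<'E'
from h import *
c=wcap('w7');print(c['s'],sense()['ft_force'],sense()['torque'])
cv2.imwrite('pics/w7c.png',cv2.resize(c['img'][110:300,200:440],None,fx=3.3,fy=3.1,interpolation=cv2.INTER_CUBIC))
c=capture('side');cv2.imwrite('pics/s7.png',cv2.resize(c['img'][240:400,160:400],None,fx=3.3,fy=3.3,interpolation=cv2.INTER_CUBIC))
E
```

```text
{'position': array([0.53324628, 0.18125716, 0.06199157]), 'orientation': array([ 7.65689130e-02,  9.97063381e-01, -2.39069586e-04, -1.32632434e-03])} [-4.63687696  0.95524274 -0.33270054] [ 0.25589336  1.05439762 -0.00323238]
```

View pics/w7c.png

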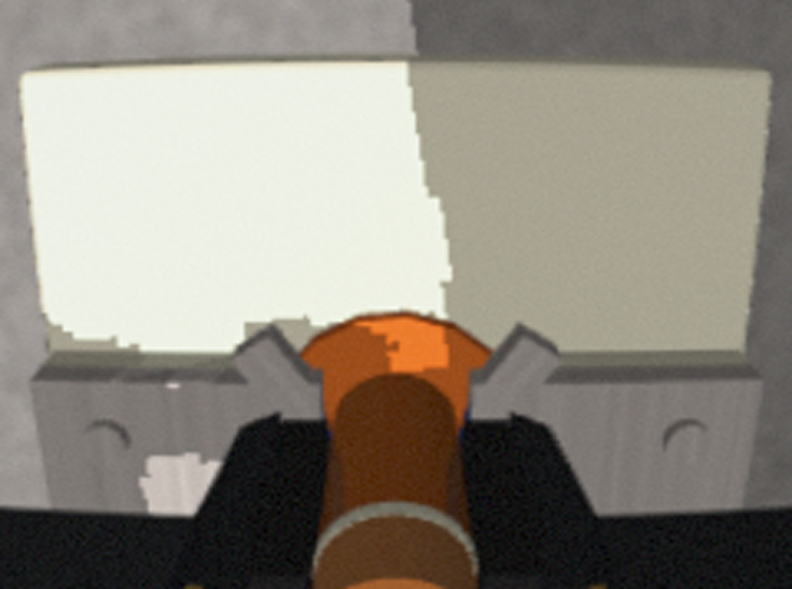

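View pics/s7.png

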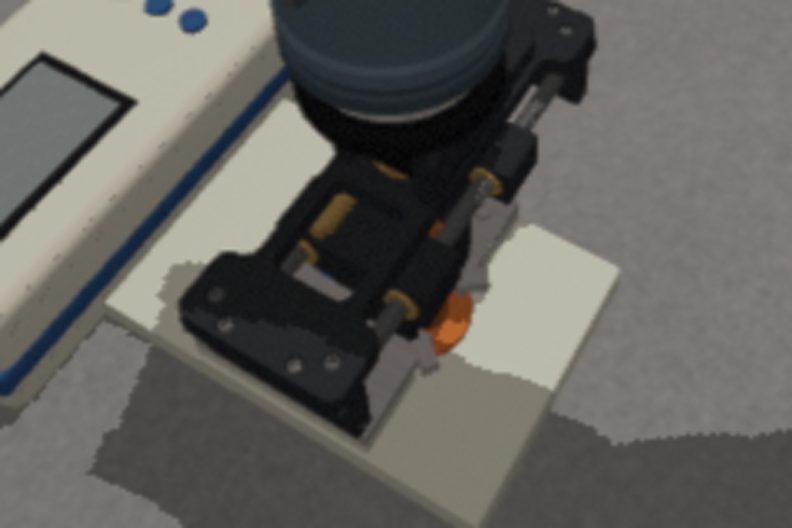

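The wrist view shows the body centred in the slot (px 320), the foot under the plate, and the foot's rear edge level with the lead-in tips, so x ≈ -24 mm. The force comes from the cheeks, so I continue in small steps.

>>> drive_tool([
  {"dx": -0.05,"dy": 0,"dz": 0,"turn": 0,"hand": 10},
  {"dx": -0.1,"dy": 0,"dz": 0,"turn": 0,"hand": 10},
  {"dx": -0.1,"dy": 0,"dz": 0,"turn": 0,"hand": 10},
])

```text
time: 13.35
position: [0.5346, 0.181, 0.0621]
orientation: [0.077, 0.997, -0.0, -0.001]
ft_force: [-5.5, 1.6, -1.6]
finger_gap: 0.241
```

>>> drive_tool([
  {"dx": -0.05,"dy": 0,"dz": 0,"turn": 0,"hand": 10},
  {"dx": -0.1,"dy": 0,"dz": 0,"turn": 0,"hand": 10},
  {"dx": -0.1,"dy": 0,"dz": 0,"turn": 0,"hand": 10},
])

```text
time: 13.72
position: [0.5354, 0.1808, 0.062]
orientation: [0.077, 0.997, -0.0, -0.001]
ft_force: [-4.8, 1.2, -0.5]
finger_gap: 0.241
```

>>> drive_tool([
  {"dx": -0.1,"dy": 0,"dz": 0,"turn": 0,"hand": 10},
  {"dx": -0.2,"dy": 0,"dz": 0,"turn": 0,"hand": 10},
  {"dx": -0.2,"dy": 0,"dz": 0,"turn": 0,"hand": 10},
])

```text
time: 14.1
position: [0.5373, 0.1805, 0.062]
orientation: [0.077, 0.997, -0.0, -0.001]
ft_force: [-4.6, 0.5, -1.5]
finger_gap: 0.245
```

>>> drive_tool([
  {"dx": -0.1,"dy": 0,"dz": 0,"turn": 0,"hand": 10},
  {"dx": -0.2,"dy": 0,"dz": 0,"turn": 0,"hand": 10},
  {"dx": -0.2,"dy": 0,"dz": 0,"turn": 0,"hand": 10},
])

```text
time: 14.48
position: [0.5395, 0.1802, 0.062]
orientation: [0.077, 0.997, -0.0, -0.001]
ft_force: [-5.4, 2.0, -1.0]
finger_gap: 0.239
```

>>> drive_tool([
  {"dx": -0.1,"dy": 0,"dz": 0,"turn": 0,"hand": 10},
  {"dx": -0.1,"dy": 0,"dz": 0,"turn": 0,"hand": 10},
])

```text
time: 14.72
position: [0.5408, 0.18, 0.0621]
orientation: [0.077, 0.997, -0.0, -0.001]
ft_force: [-5.8, 0.7, -0.9]
finger_gap: 0.238
```

>>> drive_tool([
  {"dx": -0.1,"dy": 0,"dz": 0,"turn": 0,"hand": 10},
  {"dx": -0.1,"dy": 0,"dz": 0,"turn": 0,"hand": 10},
])

```text
time: 14.98
position: [0.5425, 0.1798, 0.0624]
orientation: [0.077, 0.997, -0.0, 0.0]
ft_force: [-3.6, 0.9, -1.7]
finger_gap: 0.243
```

>>> drive_tool([
  {"dx": -0.1,"dy": 0,"dz": 0,"turn": 0,"hand": 10},
  {"dx": -0.1,"dy": 0,"dz": 0,"turn": 0,"hand": 10},
])

```text
time: 15.22
position: [0.5437, 0.1797, 0.0625]
orientation: [0.077, 0.997, 0.0, 0.0]
ft_force: [-3.7, 0.3, -1.1]
finger_gap: 0.239
```

>>> drive_tool([
  {"dx": -0.1,"dy": 0,"dz": 0,"turn": 0,"hand": 10},
  {"dx": -0.1,"dy": 0,"dz": 0,"turn": 0,"hand": 10},
])

```text
time: 15.48
position: [0.5446, 0.1796, 0.0625]
orientation: [0.077, 0.997, 0.0, 0.0]
ft_force: [-4.3, 1.0, -0.5]
finger_gap: 0.239
```

>>> drive_tool([
  {"dx": -0.1,"dy": 0,"dz": 0,"turn": 0,"hand": 10},
  {"dx": -0.1,"dy": 0,"dz": 0,"turn": 0,"hand": 10},
])

```text
time: 15.72
position: [0.5456, 0.1794, 0.0625]
orientation: [0.077, 0.997, 0.0, 0.0]
ft_force: [-3.2, -0.0, -0.9]
finger_gap: 0.242
```

>>> drive_tool([
  {"dx": -0.1,"dy": 0,"dz": 0,"turn": 0,"hand": 10},
  {"dx": -0.1,"dy": 0,"dz": 0,"turn": 0,"hand": 10},
])

```text
time: 15.98
position: [0.5463, 0.1793, 0.0624]
orientation: [0.077, 0.997, -0.0, -0.0]
ft_force: [-4.0, 1.3, -0.1]
finger_gap: 0.242
```

>>> drive_tool([
  {"dx": -0.1,"dy": 0,"dz": 0,"turn": 0,"hand": 10},
  {"dx": -0.1,"dy": 0,"dz": 0,"turn": 0,"hand": 10},
])

```text
time: 16.23
position: [0.5473, 0.1792, 0.0624]
orientation: [0.077, 0.997, -0.0, -0.0]
ft_force: [-4.1, 1.3, 0.0]
finger_gap: 0.243
```

>>> drive_tool([
  {"dx": -0.1,"dy": 0,"dz": 0,"turn": 0,"hand": 10},
  {"dx": -0.1,"dy": 0,"dz": 0,"turn": 0,"hand": 10},
])

```text
time: 16.48
position: [0.5483, 0.179, 0.0624]
orientation: [0.077, 0.997, -0.0, -0.0]
ft_force: [-4.5, 2.0, -1.1]
finger_gap: 0.241
```

>>> drive_tool([
  {"dx": -0.1,"dy": 0,"dz": 0,"turn": 0,"hand": 10},
  {"dx": -0.1,"dy": 0,"dz": 0,"turn": 0,"hand": 10},
])

```text
time: 16.73
position: [0.549, 0.1789, 0.0623]
orientation: [0.077, 0.997, -0.0, -0.0]
ft_force: [-6.1, 1.3, -0.6]
finger_gap: 0.245
```

>>> drive_tool([
  {"dx": -0.05,"dy": 0,"dz": 0,"turn": 0,"hand": 10},
  {"dx": -0.05,"dy": 0,"dz": 0,"turn": 0,"hand": 10},
])

```text
time: 16.98
position: [0.5492, 0.1789, 0.0623]
orientation: [0.077, 0.997, -0.0, -0.001]
ft_force: [-6.7, 1.2, -0.1]
finger_gap: 0.241
```

>>> drive_tool([
  {"dx": -0.05,"dy": 0,"dz": 0,"turn": 0,"hand": 10},
  {"dx": -0.05,"dy": 0,"dz": 0,"turn": 0,"hand": 10},
])

```text
time: 17.23
position: [0.5493, 0.1789, 0.0622]
orientation: [0.077, 0.997, -0.0, -0.001]
ft_force: [-7.4, 1.6, 1.4]
finger_gap: 0.242
```

>>> drive_tool([
  {"dx": -0.05,"dy": 0,"dz": 0,"turn": 0,"hand": 10},
  {"dx": -0.05,"dy": 0,"dz": 0,"turn": 0,"hand": 10},
])

```text
time: 17.48
position: [0.5495, 0.1789, 0.0622]
orientation: [0.077, 0.997, -0.0, -0.001]
ft_force: [-7.7, 0.6, 2.5]
finger_gap: 0.239
```

>>> drive_tool([
  {"dx": -0.05,"dy": 0,"dz": 0,"turn": 0,"hand": 10},
  {"dx": -0.05,"dy": 0,"dz": 0,"turn": 0,"hand": 10},
])

```text
time: 17.73
position: [0.5496, 0.1789, 0.0621]
orientation: [0.077, 0.997, -0.0, -0.002]
ft_force: [-8.9, 1.4, 2.3]
finger_gap: 0.242
```

>>> drive_tool([
  {"dx": -0.05,"dy": 0,"dz": 0,"turn": 0,"hand": 10},
  {"dx": -0.1,"dy": 0,"dz": 0,"turn": 0,"hand": 10},
  {"dx": -0.1,"dy": 0,"dz": 0,"turn": 0,"hand": 10},
])

```text
time: 18.1
position: [0.55, 0.1788, 0.0621]
orientation: [0.076, 0.997, -0.0, -0.002]
ft_force: [-10.6, 1.3, 3.4]
finger_gap: 0.238
```

```bash
python3 - <<'E'
from h import *
c=wcap('w8');print(c['s'],sense()['ft_force'])
cv2.imwrite('pics/w8c.png',cv2.resize(c['img'][110:340,200:440],None,fx=3.3,fy=2.6,interpolation=cv2.INTER_CUBIC))
E
```

```text
{'position': array([0.54998685, 0.1788265 , 0.06205828]), 'orientation': array([ 7.64646444e-02,  9.97069385e-01, -1.84475980e-04, -2.40134984e-03])} [-10.13369832   1.53047504   2.56279466]
```

View pics/w8c.png

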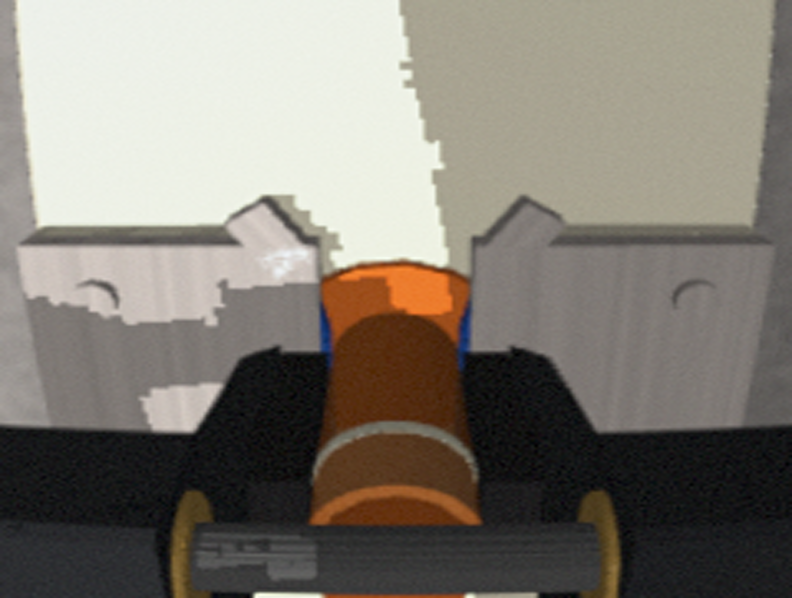

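>>> drive_tool([
  {"dx": 0.1,"dy": 0,"dz": 0,"turn": 0,"hand": 10},
  {"dx": 0.1,"dy": 0,"dz": 0,"turn": 0,"hand": 10},
])

```text
time: 18.4
position: [0.5498, 0.1789, 0.0621]
orientation: [0.077, 0.997, -0.0, -0.001]
ft_force: [-8.2, 1.6, 0.9]
finger_gap: 0.239
```

>>> drive_tool([
  {"dx": 0.1,"dy": 0,"dz": 0,"turn": 0,"hand": 10},
  {"dx": 0.1,"dy": 0,"dz": 0,"turn": 0,"hand": 10},
])

```text
time: 18.65
position: [0.5496, 0.1789, 0.0621]
orientation: [0.077, 0.997, -0.0, -0.001]
ft_force: [-5.0, 1.5, -1.8]
finger_gap: 0.241
```

>>> drive_tool([
  {"dx": 0.08,"dy": 0,"dz": 0,"turn": 0,"hand": 10},
  {"dx": 0.08,"dy": 0,"dz": 0,"turn": 0,"hand": 10},
])

```text
time: 18.9
position: [0.5495, 0.1788, 0.0622]
orientation: [0.077, 0.997, -0.0, 0.0]
ft_force: [-3.8, 1.0, -4.7]
finger_gap: 0.246
```

>>> drive_tool([
  {"dx": 0,"dy": 0,"dz": 0,"turn": 0,"hand": 30},
  {"dx": 0,"dy": 0,"dz": 0,"turn": 0,"hand": 45},
  {"dx": 0,"dy": 0,"dz": 0,"turn": 0,"hand": 50},
  {"dx": 0,"dy": 0,"dz": 0,"turn": 0,"hand": 50},
  {"dx": 0,"dy": 0,"dz": 0,"turn": 0,"hand": 50},
])

```text
time: 19.52
position: [0.5497, 0.1788, 0.0625]
orientation: [0.077, 0.997, 0.0, 0.0]
ft_force: [0.2, -0.2, 0.1]
finger_gap: 0.505
```

```bash
python3 - <<'E'
from h import *
c=wcap('w9');print(c['s'],sense()['ft_force'])
cv2.imwrite('pics/w9c.png',cv2.resize(c['img'][110:340,200:440],None,fx=3.3,fy=2.6,interpolation=cv2.INTER_CUBIC))
E
```

```text
{'position': array([0.54972628, 0.17880288, 0.06250512]), 'orientation': array([7.68375971e-02, 9.97043606e-01, 3.25144984e-05, 1.71975278e-04])} [-9.58188187e-05  7.06746054e-02  5.16744149e-01]
```

View pics/w9c.png

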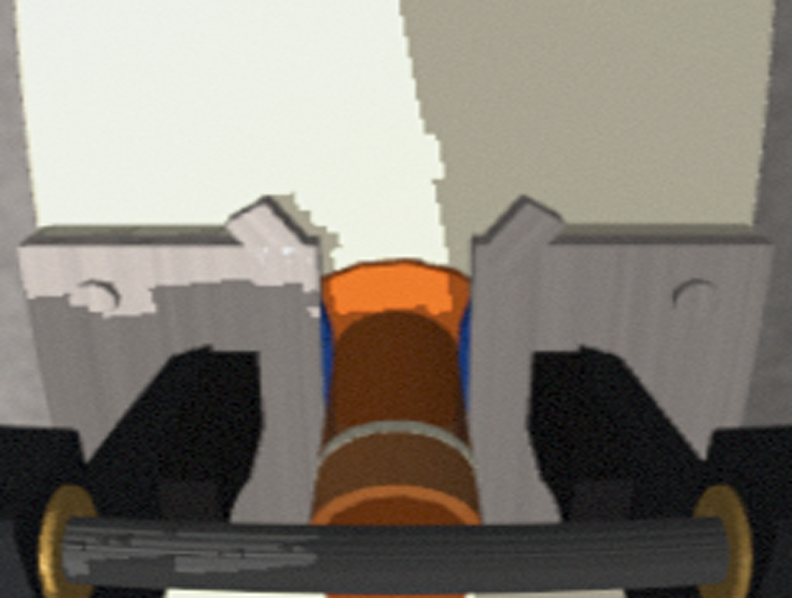

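>>> drive_tool([
  {"dx": 0,"dy": 0,"dz": -2,"turn": 0,"hand": 50},
  {"dx": 0,"dy": 0,"dz": -6,"turn": 0,"hand": 50},
  {"dx": 0,"dy": 0,"dz": -10,"turn": 0,"hand": 50},
  {"dx": 4,"dy": 0,"dz": -10,"turn": 0,"hand": 50},
  {"dx": 9,"dy": 0,"dz": -10,"turn": 0,"hand": 0},
  {"dx": 9,"dy": 0,"dz": -10,"turn": 0,"hand": 0},
  {"dx": 9,"dy": 0,"dz": -10,"turn": 0,"hand": 0},
  {"dx": 9,"dy": 0,"dz": -10,"turn": 0,"hand": 0},
])

```text
time: 20.58
position: [0.4621, 0.1924, 0.163]
orientation: [0.077, 0.997, 0.0, 0.001]
ft_force: [0.3, -0.5, 0.0]
finger_gap: 0.072
```

```bash
python3 - <<'E'
from h import *
c=wcap('w10');print(c['s'],sense()['ft_force'])
cv2.imwrite('pics/w10c.png',cv2.resize(c['img'][110:340,200:440],None,fx=3.3,fy=2.6,interpolation=cv2.INTER_CUBIC))
c=capture('side');cv2.imwrite('pics/s10.png',cv2.resize(c['img'][240:400,160:400],None,fx=3.3,fy=3.3,interpolation=cv2.INTER_CUBIC))
E
```

```text
{'position': array([0.46213883, 0.19243761, 0.16301261]), 'orientation': array([7.73483256e-02, 9.97003717e-01, 2.53400541e-04, 8.72553495e-04])} [ 0.26632862 -0.2284642   0.50408679]
```

View pics/w10c.png

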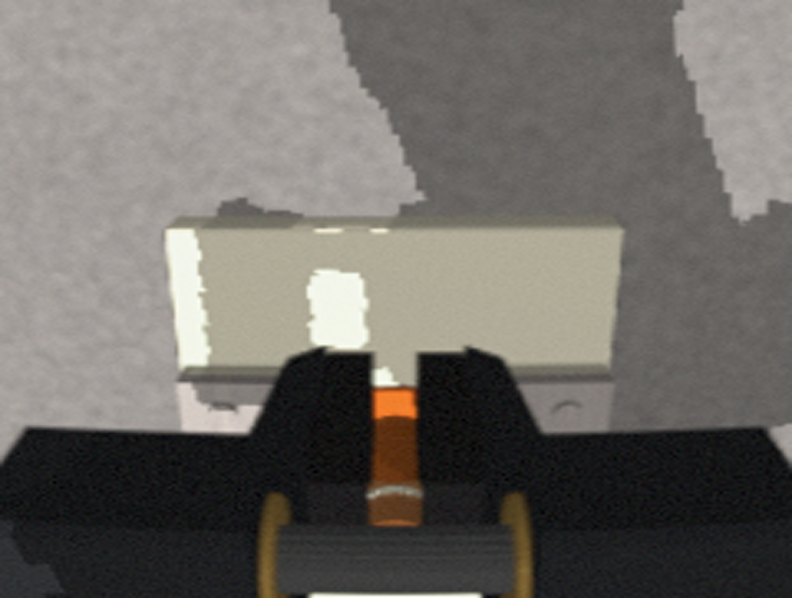

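View pics/s10.png

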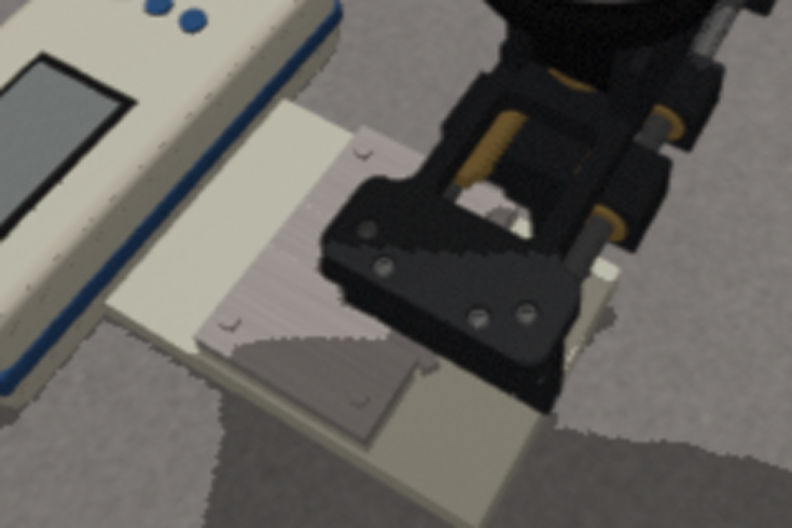

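>>> drive_tool([
  {"dx": 0,"dy": 0,"dz": 4,"turn": 0,"hand": 0},
  {"dx": 0,"dy": 0,"dz": 8,"turn": 0,"hand": 0},
  {"dx": 0,"dy": 0,"dz": 10,"turn": 0,"hand": 0},
  {"dx": -2,"dy": 0,"dz": 10,"turn": 0,"hand": 0},
  {"dx": -4,"dy": 0,"dz": 10,"turn": 0,"hand": 0},
  {"dx": -5.5,"dy": 0,"dz": 10,"turn": 0,"hand": 0},
  {"dx": -5.5,"dy": 0,"dz": 10,"turn": 0,"hand": 0},
  {"dx": -5.5,"dy": 0,"dz": 10,"turn": 0,"hand": 0},
])

```text
time: 21.68
position: [0.5142, 0.1843, 0.0623]
orientation: [0.077, 0.997, -0.0, -0.0]
ft_force: [0.4, 0.2, -0.7]
finger_gap: 0.006
```

```bash
python3 - <<'E'
from h import *
c=wcap('w11');print(c['s'],sense()['ft_force'])
c=capture('top');cv2.imwrite('pics/t11.png',cv2.resize(c['img'][140:270,140:300],None,fx=4.5,fy=4.5,interpolation=cv2.INTER_CUBIC))
c=capture('side');cv2.imwrite('pics/s11.png',cv2.resize(c['img'][240:400,160:400],None,fx=3.3,fy=3.3,interpolation=cv2.INTER_CUBIC))
E
```

```text
{'position': array([0.51424081, 0.18425602, 0.06225756]), 'orientation': array([ 7.67188517e-02,  9.97052645e-01, -6.35286844e-05, -4.87295977e-04])} [-0.14329287  0.3493882   0.24505512]
```

View pics/s11.png

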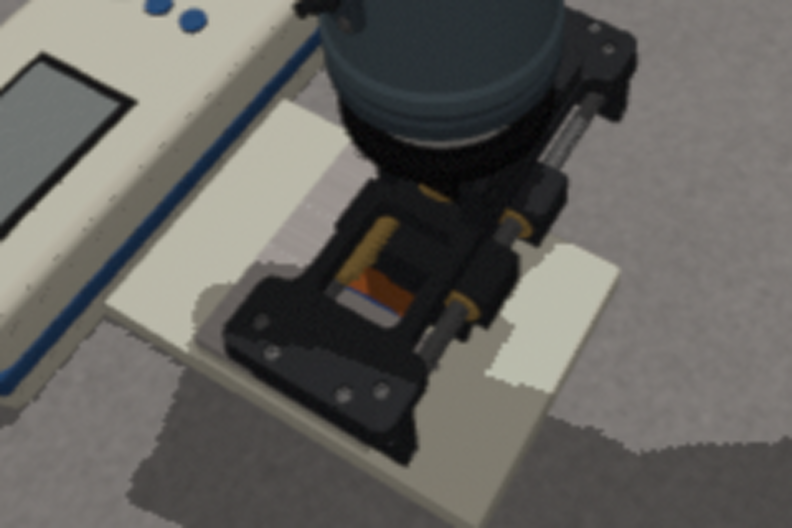

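View pics/w11.png

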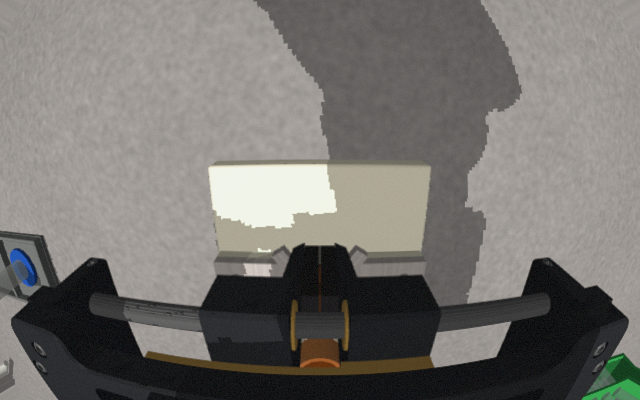

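>>> drive_tool([
  {"dx": -0.5,"dy": 0,"dz": 0,"turn": 0,"hand": 0},
  {"dx": -0.8,"dy": 0,"dz": 0,"turn": 0,"hand": 0},
  {"dx": -1,"dy": 0,"dz": 0,"turn": 0,"hand": 0},
  {"dx": -1,"dy": 0,"dz": 0,"turn": 0,"hand": 0},
])

```text
time: 22.32
position: [0.525, 0.1826, 0.0624]
orientation: [0.077, 0.997, -0.0, 0.0]
ft_force: [-0.1, -0.6, 0.1]
finger_gap: 0.005
```

>>> drive_tool([
  {"dx": -0.1,"dy": 0,"dz": 0,"turn": 0,"hand": 0},
  {"dx": -0.2,"dy": 0,"dz": 0,"turn": 0,"hand": 0},
  {"dx": -0.3,"dy": 0,"dz": 0,"turn": 0,"hand": 0},
  {"dx": -0.3,"dy": 0,"dz": 0,"turn": 0,"hand": 0},
])

```text
time: 22.82
position: [0.5279, 0.1822, 0.0624]
orientation: [0.077, 0.997, 0.0, 0.0]
ft_force: [-0.3, -0.1, 0.3]
finger_gap: 0.002
```

>>> drive_tool([
  {"dx": -0.1,"dy": 0,"dz": 0,"turn": 0,"hand": 0},
  {"dx": -0.1,"dy": 0,"dz": 0,"turn": 0,"hand": 0},
])

```text
time: 23.08
position: [0.5289, 0.182, 0.0624]
orientation: [0.077, 0.997, 0.0, 0.0]
ft_force: [-0.0, 0.4, -0.7]
finger_gap: 0.006
```

>>> drive_tool([
  {"dx": -0.1,"dy": 0,"dz": 0,"turn": 0,"hand": 0},
  {"dx": -0.1,"dy": 0,"dz": 0,"turn": 0,"hand": 0},
])

```text
time: 23.32
position: [0.5299, 0.1819, 0.0624]
orientation: [0.077, 0.997, 0.0, 0.0]
ft_force: [-0.1, 0.2, -0.7]
finger_gap: 0.002
```

>>> drive_tool([
  {"dx": -0.1,"dy": 0,"dz": 0,"turn": 0,"hand": 0},
  {"dx": -0.1,"dy": 0,"dz": 0,"turn": 0,"hand": 0},
])

```text
time: 23.58
position: [0.5302, 0.1818, 0.0623]
orientation: [0.077, 0.997, -0.0, -0.001]
ft_force: [-2.1, -0.8, 2.0]
finger_gap: 0.003
```

>>> drive_tool([
  {"dx": -0.1,"dy": 0,"dz": 0,"turn": 0,"hand": 0},
  {"dx": -0.1,"dy": 0,"dz": 0,"turn": 0,"hand": 0},
])

```text
time: 23.82
position: [0.5304, 0.1818, 0.0623]
orientation: [0.077, 0.997, -0.0, -0.001]
ft_force: [-5.6, 0.7, 5.2]
finger_gap: 0.009
```

>>> drive_tool([
  {"dx": -0.1,"dy": 0,"dz": 0,"turn": 0,"hand": 0},
  {"dx": -0.1,"dy": 0,"dz": 0,"turn": 0,"hand": 0},
])

```text
time: 24.08
position: [0.5306, 0.1818, 0.0622]
orientation: [0.076, 0.997, -0.0, -0.002]
ft_force: [-8.3, 0.2, 7.7]
finger_gap: 0.006
```

>>> drive_tool([
  {"dx": -0.08,"dy": 0,"dz": 0,"turn": 0,"hand": 0},
  {"dx": -0.08,"dy": 0,"dz": 0,"turn": 0,"hand": 0},
])

```text
time: 24.32
position: [0.5307, 0.1818, 0.0622]
orientation: [0.076, 0.997, -0.0, -0.003]
ft_force: [-10.5, 1.0, 9.0]
finger_gap: 0.003
```

Firm stall at the same place: 10.5 N against about 4 N of drag, with no further travel. I back away.

>>> drive_tool([
  {"dx": 0.3,"dy": 0,"dz": 0,"turn": 0,"hand": 0},
  {"dx": 1,"dy": 0,"dz": 0,"turn": 0,"hand": 0},
  {"dx": 3,"dy": 0,"dz": 0,"turn": 0,"hand": 0},
  {"dx": 5,"dy": 0,"dz": -3,"turn": 0,"hand": 0},
  {"dx": 5,"dy": -5,"dz": -9,"turn": 0,"hand": 0},
  {"dx": 5,"dy": -11,"dz": -15,"turn": 0,"hand": 0},
  {"dx": 5,"dy": -16,"dz": -18,"turn": 0,"hand": 0},
  {"dx": 5,"dy": -20,"dz": -20,"turn": 0,"hand": 0},
  {"dx": 5,"dy": -20,"dz": -20,"turn": 0,"hand": 0},
  {"dx": 5,"dy": -20,"dz": -20,"turn": 0,"hand": 0},
])

```text
time: 25.58
position: [0.4538, -0.009, 0.2627]
orientation: [0.078, 0.997, 0.0, 0.001]
ft_force: [0.6, 0.8, -0.3]
finger_gap: 0.005
```

```bash
python3 - <<'E'
from h import *
c=capture('top');cv2.imwrite('pics/t12.png',cv2.resize(c['img'][100:280,140:440],None,fx=2.6,fy=2.6,interpolation=cv2.INTER_CUBIC))
O=np.array([.5571,.1765]);a=np.radians(-8.65);R=np.array([[np.cos(a),np.sin(a)],[-np.sin(a),np.cos(a)]])
def blobs(c):
    m=cv2.inRange(cv2.cvtColor(c['img'],cv2.COLOR_BGR2HSV),(3,150,80),(16,255,255));k,l,st,ce=cv2.connectedComponentsWithStats(m)
    for i in range(1,k):
        if st[i,4]>15: print(st[i],ce[i].round(1),'dock if cap z.094',(R@(ray_plane(c,*ce[i],.094)[:2]-O)*1000).round(1))
blobs(c)
c=capture('side');cv2.imwrite('pics/s12.png',cv2.resize(c['img'][220:400,160:400],None,fx=3.3,fy=3.3,interpolation=cv2.INTER_CUBIC));blobs(c)
s=sense();print(s['ft_force'],s['time'])
E
```

```text
[61 81  8  8 30] [64.3 84.3] dock if cap z.094 [254.9 401.6]
[44 89  8  7 21] [48.  92.6] dock if cap z.094 [228.4 434.8]
[100  93   8   7  27] [103.9  95.9] dock if cap z.094 [240.2 301. ]
[ 82 100   9   8  33] [ 85.7 103.3] dock if cap z.094 [215.2 339.3]
[ 64 107   9   8  36] [ 67.7 110.6] dock if cap z.094 [191.  377.1]
[205 212  13   9  78] [210.3 215.3] dock if cap z.094 [-7.5 -5.7]
[208 222   9   7  47] [212.2 225.2] dock if cap z.094 [-29.3 -14.5]
[445 236  21  18 179] [454.3 243.2] dock if cap z.094 [  11.1 -563.9]
[404 279  18  17 129] [411.5 285.7] dock if cap z.094 [ -97.9 -478.5]
[402 141   4   7  18] [403.3 143.9] dock if cap z.094 [ -27.8 -448.9]
[433 147  10   9  65] [437.6 151.2] dock if cap z.094 [ -99.3 -460. ]
[422 170  19  12 118] [430.7 176.6] dock if cap z.094 [-111.8 -369.4]
[269 296  14  16 192] [275.2 303.8] dock if cap z.094 [-9.8  5.7]
[266 320   6   9  30] [268.8 324.3] dock if cap z.094 [-19.6  34.5]
[281 324  13  15 116] [287.5 331.3] dock if cap z.094 [-45.9  30.8]
[-0.5385177   0.31033524  0.49696166] 25.675
```

View pics/t12.png

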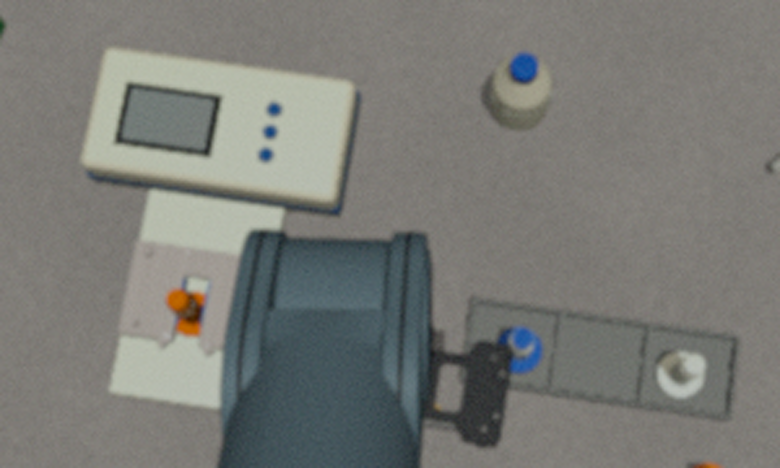

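View pics/s12.png

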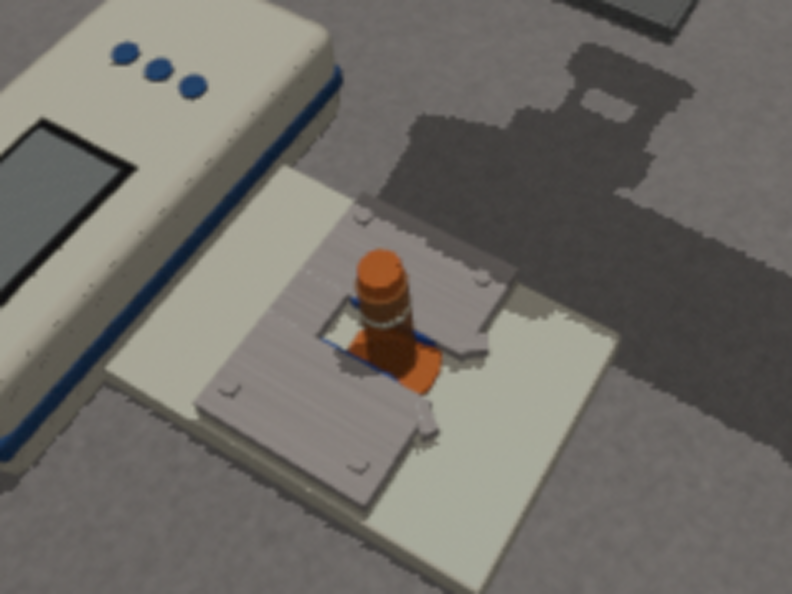

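```bash
python3 - <<'E'
from h import *
O=np.array([.5571,.1765]);a=np.radians(-8.65);R=np.array([[np.cos(a),np.sin(a)],[-np.sin(a),np.cos(a)]])
for n in('side','top'):
    c=capture(n);m=cv2.inRange(cv2.cvtColor(c['img'],cv2.COLOR_BGR2HSV),(3,150,30),(20,255,255))
    box=(slice(285,345),slice(255,300)) if n=='side' else (slice(205,232),slice(198,222))
    P=cloud(c)[box];q=P[(m[box]>0)&(P[...,2]>.015)&(P[...,2]<.1)]
    q2=np.c_[(q[:,:2]-O)@R.T,q[:,2]]*1000
    for z0,z1 in((18,24),(34,48),(48,62),(62,78),(78,91),(92,97)):
        s=q2[(q2[:,2]>z0)&(q2[:,2]<z1)]
        if len(s)>3: print(n,z0,len(s),'mid',((s.min(0)+s.max(0))/2).round(1),'med',np.median(s,0).round(1))
E
```

```text
side 18 137 mid [-8.1 -0.5 21. ] med [-20.4   1.6  20.7]
side 34 75 mid [-8.9  5.8 41. ] med [-13.5  10.2  41.1]
side 48 67 mid [-9.6  7.2 55. ] med [-13.   11.   54.7]
side 62 35 mid [-11.1   7.7  70.1] med [-12.9  10.3  74. ]
side 78 92 mid [-9.3  4.4 84.5] med [-13.2   8.8  84.3]
side 92 121 mid [-6.6  2.6 93.7] med [-6.9  3.1 93.4]
top 18 33 mid [-8.3  2.8 21.2] med [-19.7   0.4  21.8]
top 34 10 mid [-11.1  -2.6  41.2] med [-16.4  -4.7  42.6]
top 48 12 mid [-10.3  -4.8  54. ] med [-13.5  -7.   53.7]
top 62 4 mid [-8.3 -7.1 70. ] med [-7.6 -7.9 73.3]
top 78 12 mid [-8.5 -1.9 84.2] med [-10.3  -6.9  84.5]
top 92 37 mid [-7.6  0.6 94.5] med [-6.9 -0.1 94.5]
```

```bash
python3 -c "
from bench import sign_off
print(sign_off())"
```

```text
the job is handed in; nothing more can be done
None
```

I took the amber barrel with the orange foot and cap (farthest to the robot's left) out of the tray's middle bay. I slid it past the cheeks into the dock's slot until it stopped, let go, and handed the job in at about 26 s.

- **Seating:** the drag of the cheeks was a steady 4 to 5 N. The force then climbed to 10.6 N at a firm stop, with the barrel's axis at about x = -7.5 mm in the dock. After letting go, I pushed again with the closed fingers from behind. The barrel stalled in the same place at 10.5 N along the slot, with no more than 0.6 mm of travel. I then backed straight off.
- **Last pictures:** the barrel stands upright with its top 94 mm above the table, as expected for a foot resting on the dock floor. The foot is under the plate and nothing is touching the barrel. The blue and white spare barrels and the bottle look unmoved.
- **Not seen or in disagreement:**
  - The seat is hidden, so "fully home" rests on the force and the repeated stall.
  - One wrist picture suggested the foot moved back about half a millimetre on release; the second push was my check on that.
  - The two fixed cameras and the wrist camera disagreed by 2 to 4 mm sideways. I centred the barrel on the slot by comparing both within a single wrist picture.
  - Drag from the cheeks began at about x = -26 mm, not the stated -35 mm.
  - One move call was refused because I left out the "turn" value; I repeated it with all fields filled in.

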